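Assemble the take-apart training transformer

TASK

Assemble the training transformer on its fixed core, in this order: slip the red coil down over the leg on the red end of the core, then the tall blue coil over the leg on the blue end, then the small yellow coil over the red end's leg so that it lies on the red coil, and last lay the steel yoke bar flat along the tops of both legs, centred and in line with the core. Let go of everything, and leave the spare green coil, the meter and the screwdriver where they are.

Things in the scene. Friction and masses are not known exactly. Their poses are not given: they have to be found in the camera images.
- core: fixed transformer core: foot 156 (x) x 60 (y) x 24 mm, red at its +x end, blue at its -x end, turned any way about the vertical. Two upright round steel legs at x = +44 mm (red end) and -44 mm (blue end), y = 0, 18 mm across, tapering to 14 mm over the last 6 mm, rise 46 mm above the foot to flat tops 70 mm above the table. Origin: centre of its underside on the table; x from blue to red end, z up.
- red_coil: Red hollow coil, plastic bobbin in one bright colour with thin copper windings round its side, lying flat with its bore upright (bore 34 mm across, right through). Origin: centre of its underside; z up along the bore. Grip it across the outside. 64 mm outside diameter, 26 mm high, about 150 g.
- blue_coil: Blue hollow coil, plastic bobbin in one bright colour with thin copper windings round its side, lying flat with its bore upright (bore 34 mm across, right through). Origin: centre of its underside; z up along the bore. Grip it across the outside. 64 mm outside diameter, 44 mm high (the tallest), about 200 g.
- yellow_coil: Yellow hollow coil, plastic bobbin in one bright colour with thin copper windings round its side, lying flat with its bore upright (bore 34 mm across, right through). Origin: centre of its underside; z up along the bore. Grip it across the outside. 58 mm outside diameter, 18 mm high (the smallest), about 80 g.
- yoke: bare steel bar, 134 mm long (x), 20 mm wide (y), 16 mm thick (z), about 280 g, lying flat, fine dark lines along its top. Origin: centre of its underside; x along its length, z up. Either end may go either way.
- green_coil: Green hollow coil, plastic bobbin in one bright colour with thin copper windings round its side, lying flat with its bore upright (bore 34 mm across, right through). Origin: centre of its underside; z up along the bore. Grip it across the outside. 64 mm outside diameter, 26 mm high. A spare: not used.
- meter: black hand-held multimeter lying flat, 130 mm long (x), 70 mm wide (y), 30 mm thick, dial 38 mm high over the table. Origin: centre of its underside. Not used.
- screwdriver: screwdriver with an orange handle, lying at the far side of the work area; about 200 mm long (x), handle about 25 mm thick. Not used.
Things that resemble listed ones, but are neither listed nor needed, are in the scene too. Of the things that look like the blue_coil, the largest one is meant.

How it is judged:
On the way, in this order (a step that is already met when the one before it is completed fails the run):
1. the red coil is down on the foot over the red end's leg (x of red_coil in the frame of core between 0.034 and 0.054 m and y of red_coil in the frame of core between -0.01 and 0.01 m and z of red_coil in the frame of core between 0.02 and 0.028 m and angle between red_coil's own z axis and vertical below 0.12 rad and linear speed of red_coil below 0.02 m/s), for 0.2 s.
2. the blue coil is down on the foot over the blue end's leg (x of blue_coil in the frame of core between -0.054 and -0.034 m and y of blue_coil in the frame of core between -0.01 and 0.01 m and z of blue_coil in the frame of core between 0.02 and 0.028 m and angle between blue_coil's own z axis and vertical below 0.12 rad and linear speed of blue_coil below 0.02 m/s), for 0.2 s.
3. the yellow coil lies on the red coil, over the same leg (x of yellow_coil in the frame of core between 0.034 and 0.054 m and y of yellow_coil in the frame of core between -0.01 and 0.01 m and z of yellow_coil in the frame of core between 0.046 and 0.054 m and angle between yellow_coil's own z axis and vertical below 0.12 rad and linear speed of yellow_coil below 0.02 m/s), for 0.2 s.
4. the yoke lies flat on both leg tops, in line with the core (x of yoke in the frame of core between -0.01 and 0.01 m and y of yoke in the frame of core between -0.008 and 0.008 m and z of yoke in the frame of core between 0.066 and 0.074 m and angle between yoke's own z axis and vertical below 0.08 rad and angle between the x axis of yoke and the x axis of core, either way round below 0.14 rad and linear speed of yoke below 0.02 m/s), for 0.2 s.
At the end, for the whole second after the job is handed in: Red coil on the foot, yellow on red, round the red end's leg; blue coil on the foot round the blue leg (10 mm sideways, 4 mm height, 0.12 rad level); yoke flat on both legs (4 mm height, 0.08 rad level), within 10 mm along, 8 mm across, 0.14 rad of the core's line; all at rest (all of step 1 and all of step 2 and all of step 3 and all of step 4); the robot touches nothing.
It fails at once if the spare green coil is moved more than 30 mm (distance of green_coil from where it was at the start of the episode above 0.03 m).
It fails at once if the meter is moved more than 30 mm (distance of meter from where it was at the start of the episode above 0.03 m).
It fails at once if the screwdriver is moved more than 30 mm (distance of screwdriver from where it was at the start of the episode above 0.03 m).
It also fails if it takes over 102 s, if anything falls off the work surface, if the arm or the gripper's body presses on something with over 40 N, if the wrist force passes 120 N, or if a joint passes its speed limit or range.

ROBOT

A 7-joint arm with a two-finger parallel gripper is mounted at the origin on the work surface. World frame = base frame: x ahead of the robot, y to its left, z up, the work surface at z = 0. Lengths are in m, angles in rad, forces in N, time in s.
With the tool pointing down it reaches from about 0.4 to 0.85 m from the base axis. Payload 4.5 kg.
Tool frame: the origin (TCP) lies midway between the tips of the shut fingers; the grasp point (between the pads) lies 19 mm behind it; y points along the fingers, x is the direction in which the jaws open and shut, and the axes are right-handed (so a half turn about y gives the same grasp; the last joint's range is limited). The gripper opens to 88 mm and grips with 3 to 60 N. Pads are 18 mm wide; open, the fingers measure 123 mm over their backs; the gripper's body (75 mm by 187 mm) begins 45 mm behind the grasp point.
Start: joints at [1.179, 0.689, -0.195, 1.565, 0.157, 0.902, -0.215], TCP at [0.258, -0.569, 0.239] pointing down, gripper open.
Joint ranges: [-3.01, 3.01], [-0.46, 2.08], [-1.47, 1.51], [0.13, 2.56], [-1, 4.14], [0.04, 2.09], [-2.66, 2.66]. Speed limits (rad/s): [2.57, 2.57, 3.14, 3.14, 3.14, 3.14, 3.14].

INTERFACE

Orientations are given as a 3x3 rotation matrix whose columns are the frame's x, y, z axes.
In Python, from plant import arm gives the robot as it stands.
- The arm moves only by the tool send_rows, never from a script. Its argument "deltas" is a list of rows, each a list of 5 numbers: the shift along the tool's x, y, z normalised to -1 to 1, where 1 is 20 mm, then the turn about the tool's y normalised to -1 to 1, where 1 is 0.12 rad, then the opening, from -1 (shut) to 1 (fully open), so that 0 is half open. In form: [[tx, ty, tz, spin, hand], ...]. A call has exactly 5 rows; each row shifts and turns the commanded pose from where the row before left it, along the tool's axes as they then stand; what a row does not reach is not made up. A row lasts 1/10 s, in which the tool goes at most 50 mm and 8.59 degrees, less where a joint would pass 70% of its speed; a pose out of reach is approached as far as the arm can. A call with a number of a shift or a turn outside -1 to 1 is refused whole. A call with a gripper value outside its range is refused whole. The fingers move at their own pace and stop on an object; "grip_force" is the grip in N (left out, the last holds). Time passes only in rows, so rows that do not move let the fingers close, or fill a call up. It gives the time, the measured TCP pose, the force and the opening at its end, in the units of the state.
- arm.get_state(): the state, without advancing time (a new reading comes with each control period).
- arm.camera(name): name is "side" or "top" or "wrist"; returns the picture (480x640x3 uint8, red, green, blue); there is no depth.
- arm.camera_model(name): a dict with "mtx" (3x3 intrinsics, pixels), "k1" (the pictures are not rectified: a ray, as slopes to the right and down, at radius r is drawn at 1 + k1 r^2 times it, then the intrinsics apply), "R" (3x3) and "t" (3): a world point X has camera coordinates R X + t. Camera axes: x right, y down, z forward; pixel columns grow to the right and rows downward; lengths in m; the calibration is good to about 2 mm. A picture is of the moment at which its call begins: read the wrist's pose just before it. camera_model takes no time and is no camera call; for the wrist camera it gives the pose at the moment of the call.
- arm.job_done(): hands the job in, once; it reports no verdict.
The state is a dict: "time_s": time; "qpos": joint angles; "joint_vel": joint speeds; "joint_efforts": joint torques, N m; "tcp_pos": TCP position; "tool_rot": TCP orientation; "ft_force": force on the tool from outside, world axes, zero at the start; "ft_torque": the same for the moment, N m; "opening": finger opening in m.
Only numpy, scipy, OpenCV 4.12 (cv2) and the standard library are available. Lean on these libraries where they do the work, as an engineer would, in place of code of your own. Each camera call takes 0.05 s, during which the arm holds its last target.

## Working session

There is one attempt and no reset: what is moved stays moved. The work goes in short steps, Python scripts to look and compute and a tool call to move; the robot and the scene stay as the last step left them, time stands still between calls to the robot, and variables do not carry over. Pictures are saved under pics/ and viewed, and the job is handed in when it is done.

Besides the shell and the picture viewer there is one more tool, called after "Emit:" as name(argument=value, ...) on one line, values as JSON. send_rows: Moves the arm, as the interface text tells. Its arguments: {"type":"object","properties":{"deltas":{"type":"array","items":{"type":"array","items":{"type":"number","minimum":-1,"maximum":1}}},"grip_force":{"type":"number"}},"required":["deltas"]}

```bash
ls; mkdir -p pics; cat > h.py <<'E'
import numpy as np, cv2
from plant import arm
def snap(name,fn):
    m=arm.camera_model(name); im=np.array(arm.camera(name)); cv2.imwrite('pics/'+fn+'.png',im[:,:,::-1]); 
    np.savez('pics/'+fn+'.npz',im=im,mtx=m['mtx'],k1=m['k1'],R=m['R'],t=m['t']); return im,m
def load(fn):
    d=np.load('pics/'+fn+'.npz'); return d['im'],d
def ray(m,uv):
    mtx=np.array(m['mtx'],float); k=float(m['k1'])
    uv=np.atleast_2d(np.array(uv,float)).reshape(-1,1,2)
    n=cv2.undistortPointsIter(uv,mtx,np.array([k,0,0,0,0.]),None,None,(3,50,1e-10)).reshape(-1,2)
    R=np.array(m['R']);t=np.array(m['t'])
    d=np.c_[n,np.ones(len(n))]@R
    return -R.T@t,d
def onz(m,uv,z):
    c,d=ray(m,uv); s=(z-c[2])/d[:,2]; return c+d*s[:,None]
def proj(m,X):
    X=np.atleast_2d(np.array(X,float)); R=np.array(m['R']);t=np.array(m['t'])
    p,_=cv2.projectPoints(X,cv2.Rodrigues(R)[0],t,np.array(m['mtx'],float),np.array([float(m['k1']),0,0,0,0])); return p.reshape(-1,2)
E
python3 - <<'E'
from h import *
s=arm.get_state(); print({k:np.round(v,3).tolist() for k,v in s.items()})
for n in('top','side','wrist'):
    im,m=snap(n,n+'0'); print(n,np.round(m['mtx'],1).tolist(),m['k1'],(-np.array(m['R']).T@m['t']).round(3),np.round(m['R'],2).tolist())
E
```

```text
pics
{'time_s': 0.0, 'qpos': [1.179, 0.69, -0.195, 1.566, 0.157, 0.903, -0.215], 'joint_vel': [0.001, 0.0, 0.0, -0.001, 0.001, -0.001, -0.0], 'joint_efforts': [0.001, -52.756, -1.267, -15.343, -0.053, 0.007, 0.0], 'tcp_pos': [0.258, -0.569, 0.238], 'tool_rot': [[0.413, -0.001, 0.911], [-0.911, 0.002, 0.413], [-0.002, -1.0, -0.0]], 'ft_force': [0.126, 0.396, -0.597], 'ft_torque': [0.043, -0.033, -0.057], 'opening': 0.088}
top [[528.6, 0.0, 307.0], [0.0, 528.6, 237.5], [0.0, 0.0, 1.0]] -0.14225923657162426 [ 0.395 -0.021  1.003] [[-0.01, -1.0, -0.02], [-0.98, 0.01, -0.17], [0.17, 0.02, -0.98]]
side [[447.8, 0.0, 320.5], [0.0, 447.8, 235.9], [0.0, 0.0, 1.0]] -0.10538540127540232 [0.245 0.552 0.758] [[-0.88, -0.48, -0.01], [-0.36, 0.66, -0.66], [0.32, -0.57, -0.76]]
wrist [[371.0, 0.0, 320.5], [0.0, 371.0, 243.5], [0.0, 0.0, 1.0]] -0.012859892759245834 [ 0.328 -0.537  0.383] [[0.41, -0.91, -0.0], [-0.87, -0.4, 0.29], [-0.27, -0.12, -0.96]]
```

View pics/top0.png

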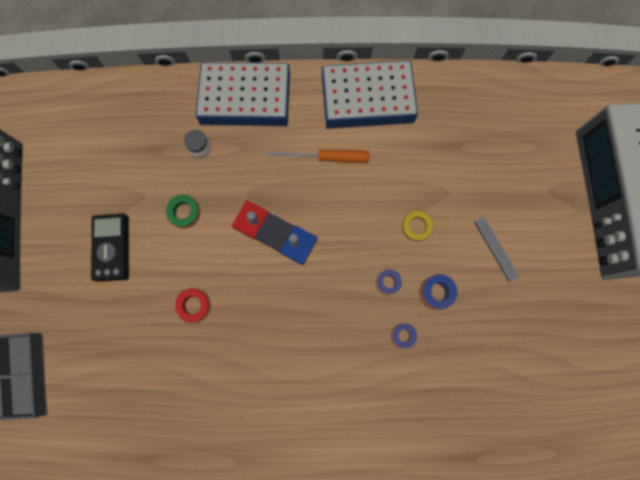

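View pics/side0.png

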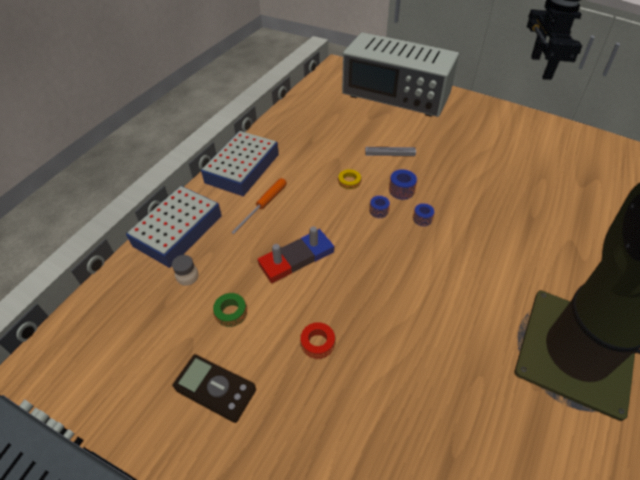

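View pics/wrist0.png

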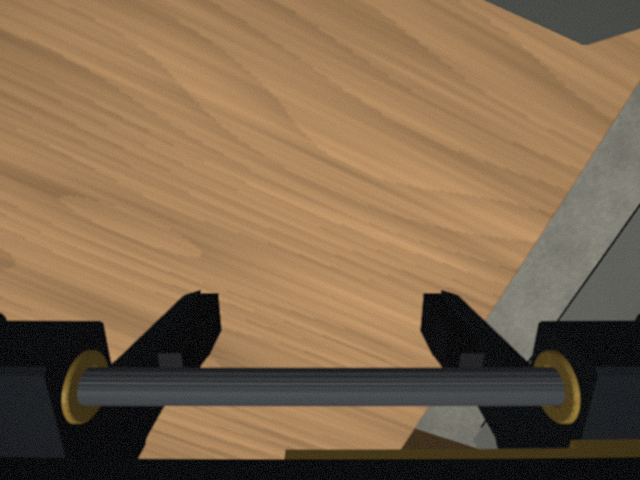

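```bash
cat > m.py <<'E'
from h import *
def masks(im):
    h=cv2.cvtColor(im,cv2.COLOR_RGB2HSV); H,S,V=[h[:,:,i].astype(int) for i in range(3)]
    return {'red':((H<5)|(H>172))&(S>150)&(V>70),'green':(H>50)&(H<85)&(S>120),'blue':(H>108)&(H<130)&(S>130)&(V>60),'yellow':(H>23)&(H<33)&(S>150)&(V>110)}
def blobs(mask,amin=60):
    mk=cv2.morphologyEx(mask.astype(np.uint8),cv2.MORPH_CLOSE,np.ones((3,3)))
    cs,_=cv2.findContours(mk,cv2.RETR_EXTERNAL,cv2.CHAIN_APPROX_NONE)
    out=[]
    for c in cs:
        hl=cv2.convexHull(c); a=cv2.contourArea(hl)
        if a<amin: continue
        M=cv2.moments(hl); out.append((M['m10']/M['m00'],M['m01']/M['m00'],a,hl))
    return sorted(out,key=lambda o:-o[2])
E
python3 - <<'E'
from m import *
for n in('top0','side0'):
    im,m=load(n); print(n)
    for k,mk in masks(im).items():
        for b in blobs(mk):
            z={'red':.013,'green':.013,'blue':.022,'yellow':.009}[k]
            print(k,np.round(b[:3],1),onz(m,b[:2],z)[0].round(4))
im,_=load('top0'); a=cv2.resize(im[190:275,225:325],None,fx=8,fy=8,interpolation=cv2.INTER_CUBIC)[:600,:800]
cv2.imwrite('pics/c1.png',a[:,:,::-1])
a=cv2.resize(im[210:285,470:522],None,fx=8,fy=8,interpolation=cv2.INTER_CUBIC)
cv2.imwrite('pics/c2.png',a[:,:,::-1])
im,_=load('side0'); a=cv2.resize(im[220:285,250:340],None,fx=8,fy=8,interpolation=cv2.INTER_CUBIC)
cv2.imwrite('pics/c3.png',a[:,:,::-1])
E
```

```text
top0
red [191.5 304.9 835.5] [0.4434 0.2134 0.013 ]
red [249.7 218.7 738.5] [0.6079 0.1046 0.013 ]
green [181.8 210.1 664.5] [0.6269 0.2379 0.013 ]
blue [298.  244.5 759.5] [0.5553 0.0116 0.022 ]
blue [439.9 290.8 722.5] [ 0.4649 -0.2523  0.022 ]
blue [240.5 118.  136.5] [0.8113 0.125  0.022 ]
blue [377.1 117.7 123. ] [ 0.8077 -0.146   0.022 ]
yellow [417.1 225.  542.5] [ 0.5928 -0.2171  0.009 ]
side0
red [317.3 338.  778. ] [0.4474 0.21   0.013 ]
red [274.7 265.4 595. ] [0.6074 0.1056 0.013 ]
green [228.8 306.8 615. ] [0.6316 0.2344 0.013 ]
blue [317.3 242.7 426. ] [0.5557 0.0154 0.022 ]
blue [403.3 178.2 304.5] [ 0.4706 -0.2663  0.022 ]
blue [424.1 210.7 160.5] [ 0.3869 -0.1854  0.022 ]
blue [379.5 202.5 153. ] [ 0.4879 -0.1606  0.022 ]
yellow [349.3 176.8 219. ] [ 0.5959 -0.2206  0.009 ]
```

View pics/c1.png

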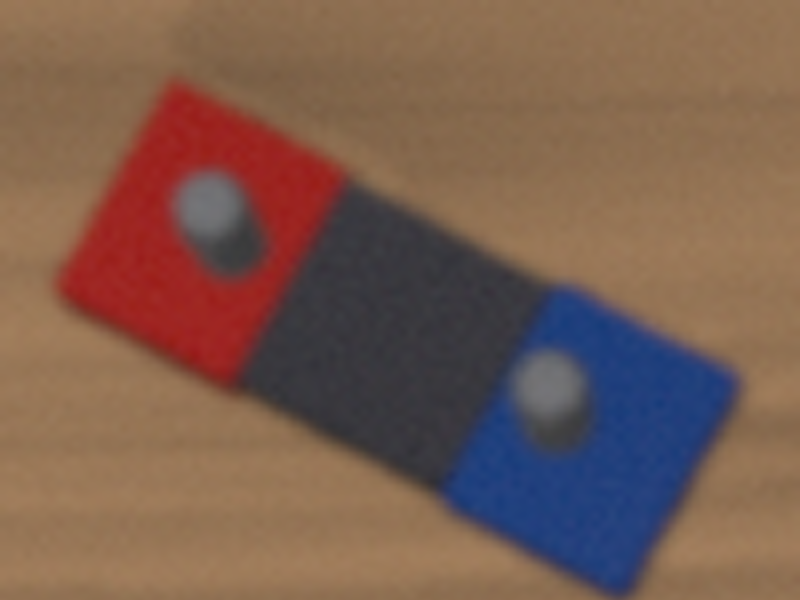

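View pics/c2.png

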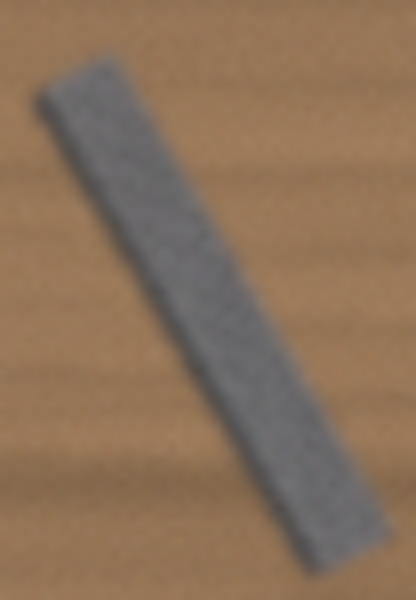

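View pics/c3.png

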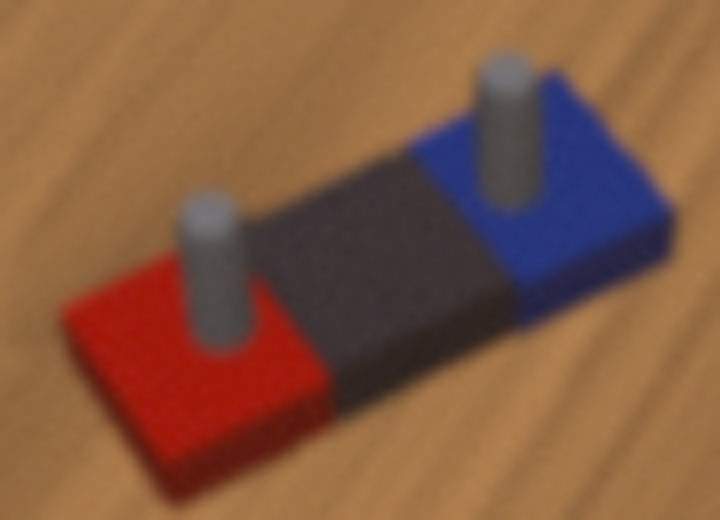

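```bash
python3 - <<'E'
from m import *
T,mt=load('top0');S,ms=load('side0')
def tri(a,b):
    c1,d1=ray(mt,a);c2,d2=ray(ms,b);d1=d1[0];d2=d2[0]
    A=np.c_[d1,-d2];s=np.linalg.lstsq(A,c2-c1,rcond=None)[0]
    p,q=c1+s[0]*d1,c2+s[1]*d2
    return ((p+q)/2).round(4),round(np.linalg.norm(p-q),4)
print('legR',onz(mt,(250.7,215.1),.07),onz(ms,(275.6,245.6),.07),tri((250.7,215.1),(275.6,245.6)))
print('legB',onz(mt,(293.3,237.1),.07),onz(ms,(313.1,228.3),.07),tri((293.3,237.1),(313.1,228.3)))
# core foot corners top face from c1
c=np.array([[175,75],[60,290],[740,380],[620,600]]);c=(c+.5)/8-.5+[225,190]
print('corners',onz(mt,c,.024).round(4))
# yoke top face corners c2
c=np.array([[45,95],[112,55],[395,535],[318,575]]);c=(c+.5)/8-.5+[470,210]
P=onz(mt,c,.016);print('yoke',P.round(4),P.mean(0).round(4)); d=(P[2]+P[3]-P[0]-P[1])/2;print(np.linalg.norm(d),np.degrees(np.arctan2(d[1],d[0])))
big=np.hstack([cv2.resize(T[260:325,400:475],None,fx=8,fy=8)[:,:400*2],])
cv2.imwrite('pics/c4.png',big[:,:,::-1])
cv2.imwrite('pics/c5.png',cv2.resize(S[160:210,375:435],None,fx=8,fy=8)[:,:,::-1])
E
```

```text
legR [[0.60235498 0.09564227 0.07      ]] [[0.60506799 0.09686386 0.07      ]] (array([0.6039, 0.0963, 0.0695]), np.float64(0.0029))
legB [[0.56099154 0.01844837 0.07      ]] [[0.56196032 0.02060646 0.07      ]] (array([0.5621, 0.0188, 0.0679]), np.float64(0.0016))
corners [[ 0.6444  0.11    0.024 ]
 [ 0.5922  0.1367  0.024 ]
 [ 0.5687 -0.0243  0.024 ]
 [ 0.517   0.0042  0.024 ]]
yoke [[ 0.5974 -0.3293  0.016 ]
 [ 0.6071 -0.3466  0.016 ]
 [ 0.4897 -0.4087  0.016 ]
 [ 0.4806 -0.3889  0.016 ]] [ 0.5437 -0.3684  0.016 ]
0.1319420059026742 -152.54466090751117
```

View pics/c4.png

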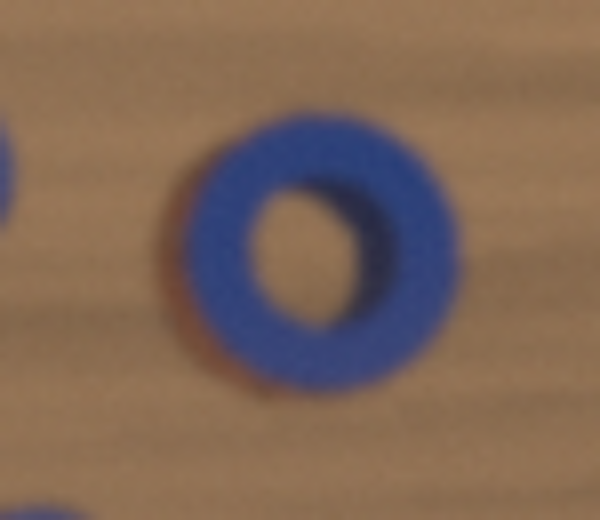

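View pics/c5.png

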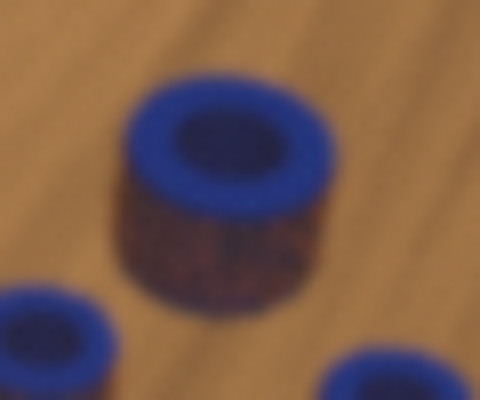

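```bash
python3 - <<'E'
from m import *
Z={'red':.026,'green':.026,'blue':.044,'yellow':.018}
for n in('top0','side0'):
    im,m=load(n); print(n)
    for k,mk in masks(im).items():
        for b in blobs(mk): 
            if n=='side0': # top-face: hull minus nothing
                print(k,onz(m,b[:2],Z[k])[0].round(4),onz(m,b[:2],Z[k]/2)[0].round(4))
            else: print(k,onz(m,b[:2],Z[k])[0].round(4))
E
cat > rel.py <<'E'
import sys
from h import *
# usage rel.py x y [yawdeg of tool x] [z]
s=arm.get_state();p=np.array(s['tcp_pos']);R=np.array(s['tool_rot'])
x,y=map(float,sys.argv[1:3]); z=float(sys.argv[4]) if len(sys.argv)>4 else p[2]
d=R.T@(np.array([x,y,z])-p); yaw=np.arctan2(R[1,0],R[0,0])
print('t',s['time_s'].__round__(2) ,'tcp',p.round(4),'yaw',np.degrees(yaw).round(1),'open',round(s['opening'],4),'F',np.round(s['ft_force'],1))
print('delta units(20mm)',(d/.02).round(2))
if len(sys.argv)>3:
    dy=np.radians(float(sys.argv[3]))-yaw; dy=(dy+np.pi)%(2*np.pi)-np.pi; print('spin units',round(-dy/.12,2))
    f=np.radians(float(sys.argv[3])); c,sn=np.cos(f),np.sin(f)
    dd=np.array([x,y,z])-p; X=np.array([c,sn,0]);Y=np.array([0,0,-1]);Zz=np.cross(X,Y)
    print('after-turn units',np.round([dd@X/.02,dd@Y/.02,dd@Zz/.02],2))
E
python3 rel.py 0.4434 0.2134 -28.7
```

```text
top0
red [0.4427 0.2103 0.026 ]
red [0.6051 0.103  0.026 ]
green [0.6239 0.2345 0.026 ]
blue [0.5517 0.0109 0.044 ]
blue [ 0.4634 -0.2471  0.044 ]
blue [0.8019 0.1217 0.044 ]
blue [ 0.7984 -0.1431  0.044 ]
yellow [ 0.591  -0.2153  0.018 ]
side0
red [0.4439 0.2159 0.026 ] [0.4474 0.21   0.013 ]
red [0.6011 0.1134 0.026 ] [0.6074 0.1056 0.013 ]
green [0.6248 0.2399 0.026 ] [0.6316 0.2344 0.013 ]
blue [0.5464 0.0314 0.044 ] [0.5557 0.0154 0.022 ]
blue [ 0.4638 -0.2419  0.044 ] [ 0.4706 -0.2663  0.022 ]
blue [ 0.3826 -0.1633  0.044 ] [ 0.3869 -0.1854  0.022 ]
blue [ 0.4806 -0.1393  0.044 ] [ 0.4879 -0.1606  0.022 ]
yellow [ 0.5916 -0.2113  0.018 ] [ 0.5959 -0.2206  0.009 ]
t 0.15 tcp [ 0.2579 -0.5688  0.2381] yaw -65.6 open 0.0885 F [ 0.2  0.6 -0.1]
delta units(20mm) [-31.78   0.04  24.6 ]
spin units -5.37
after-turn units [-10.65   0.    38.76]
```

Emit:
send_rows(deltas=[[-1,0,0,-1,1],[-1,0,0,-1,1],[-1,0,0,-1,1],[-1,0,0,-1,1],[-1,0,0,-1,1]])

```text
time_s: 0.65
tcp_pos: [0.197, -0.4907, 0.2386]
tool_rot: [[0.858, -0.0, 0.513], [-0.513, 0.0, 0.858], [-0.0, -1.0, 0.0]]
ft_force: [-1.1, -0.5, 0.5]
opening: 0.0878
```

Emit:
send_rows(deltas=[[0,0,1,-0.3,1],[0,0,1,0,1],[0,0,1,0,1],[0,0,1,0,1],[0,0,1,0,1]])

```text
time_s: 1.15
tcp_pos: [0.2468, -0.404, 0.2386]
tool_rot: [[0.873, -0.0, 0.487], [-0.487, 0.0, 0.873], [-0.0, -1.0, 0.0]]
ft_force: [0.1, 0.1, -0.7]
opening: 0.0883
```

Emit:
send_rows(deltas=[[0,0,1,0,1],[0,0,1,0,1],[0,0,1,0,1],[0,0,1,0,1],[0,0,1,0,1]])

```text
time_s: 1.65
tcp_pos: [0.2956, -0.3166, 0.2387]
tool_rot: [[0.873, -0.0, 0.487], [-0.487, 0.0, 0.873], [-0.0, -1.0, 0.0]]
ft_force: [0.0, -0.5, -0.3]
opening: 0.0887
```

Emit:
send_rows(deltas=[[0,0,1,0,1],[0,0,1,0,1],[0,0,1,0,1],[0,0,1,0,1],[0,0,1,0,1]])

```text
time_s: 2.15
tcp_pos: [0.3444, -0.2294, 0.2387]
tool_rot: [[0.873, -0.0, 0.487], [-0.487, -0.0, 0.873], [-0.0, -1.0, -0.0]]
ft_force: [0.3, 0.0, -1.3]
opening: 0.088
```

Emit:
send_rows(deltas=[[0,0,1,0,1],[0,0,1,0,1],[0,0,1,0,1],[0,0,1,0,1],[0,0,1,0,1]])

```text
time_s: 2.65
tcp_pos: [0.3931, -0.142, 0.2387]
tool_rot: [[0.873, -0.0, 0.487], [-0.487, -0.0, 0.873], [-0.0, -1.0, -0.0]]
ft_force: [0.1, -0.4, 0.1]
opening: 0.0882
```

Emit:
send_rows(deltas=[[0,0,1,0,1],[0,0,1,0,1],[0,0,1,0,1],[0,0,1,0,1],[0,0,1,0,1]])

```text
time_s: 3.15
tcp_pos: [0.4418, -0.0547, 0.2386]
tool_rot: [[0.873, -0.0, 0.487], [-0.487, -0.0, 0.873], [-0.0, -1.0, -0.0]]
ft_force: [0.7, 0.3, -0.1]
opening: 0.088
```

```bash
python3 rel.py 0.443 0.212 -28.7
```

```text
t 3.15 tcp [ 0.4418 -0.0547  0.2386] yaw -29.2 open 0.088 F [ 0.7  0.3 -0.1]
delta units(20mm) [-6.44 -0.   11.67]
spin units -0.07
after-turn units [-6.35  0.   11.72]
```

Emit:
send_rows(deltas=[[-1,0,1,0,1],[-1,0,1,0,1],[-1,0,1,0,1],[-1,0,1,0,1],[-1,0,1,0,1]])

```text
time_s: 3.65
tcp_pos: [0.4025, 0.0816, 0.2387]
tool_rot: [[0.873, 0.0, 0.487], [-0.487, -0.0, 0.873], [0.0, -1.0, -0.0]]
ft_force: [-0.2, 0.7, -0.4]
opening: 0.0881
```

Emit:
send_rows(deltas=[[-1,0.5,1,0,1],[-0.4,0.5,1,0,1],[0,0.5,0,0,1],[0,0.5,0,0,1],[0,0,0,0,1]])

```text
time_s: 4.15
tcp_pos: [0.3973, 0.1291, 0.1978]
tool_rot: [[0.874, -0.002, 0.487], [-0.487, -0.001, 0.874], [-0.001, -1.0, -0.002]]
ft_force: [-0.3, -0.0, -0.7]
opening: 0.088
```

```bash
python3 rel.py 0.443 0.212; python3 - <<'E'
from m import *
im,m=snap('wrist','w1')
for b in blobs(masks(im)['red']): print(np.round(b[:3],1),onz(m,b[:2],.026)[0].round(4),onz(m,b[:2],.013)[0].round(4))
E
```

```text
t 4.15 tcp [0.3973 0.1291 0.1978] yaw -29.1 open 0.088 F [-0.3 -0.  -0.7]
delta units(20mm) [-0.02 -0.01  4.73]
[ 553.1  122.8 5038. ] [0.6029 0.1081 0.026 ] [0.6098 0.1045 0.013 ]
[ 322.4  102.5 4966.5] [0.4456 0.2129 0.026 ] [0.4461 0.2136 0.013 ]
```

View pics/w1.png

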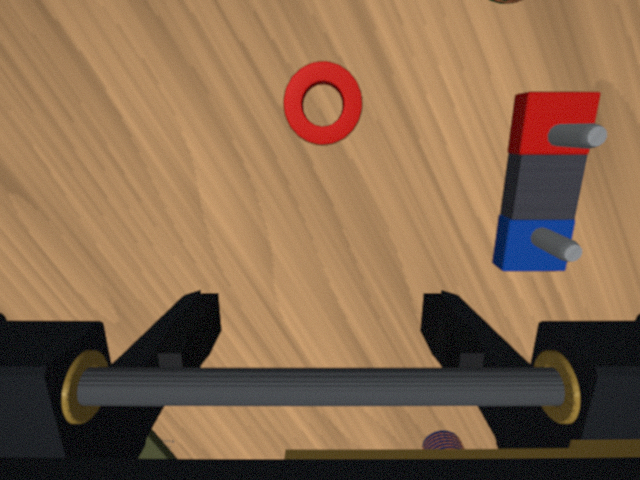

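Emit:
send_rows(deltas=[[0,0.5,1,0,1],[0,0.8,1,0,1],[0,1,1,0,1],[0,1,1,0,1],[0,1,0.8,0,1]])

```text
time_s: 4.7
tcp_pos: [0.446, 0.2143, 0.1125]
tool_rot: [[0.873, 0.002, 0.487], [-0.487, 0.001, 0.873], [0.001, -1.0, 0.002]]
ft_force: [-0.6, 0.2, 0.5]
opening: 0.088
```

Emit:
send_rows(deltas=[[0,1,0,0,1],[0,1,0,0,1],[0,1,0,0,1],[0,1,0,0,1],[0,0.8,0,0,1]])

```text
time_s: 5.2
tcp_pos: [0.4453, 0.2131, 0.0162]
tool_rot: [[0.873, 0.001, 0.488], [-0.488, 0.0, 0.873], [0.0, -1.0, 0.0]]
ft_force: [0.6, -0.5, -0.1]
opening: 0.0883
```

```bash
python3 rel.py 0.4445 0.2125 -28.7 0.005;  python3 - <<'E'
from m import *
im,m=load('w1')
print(onz(m,[(597,135),(573,252)],.07))
E
```

```text
t 5.2 tcp [0.4453 0.2131 0.0162] yaw -29.2 open 0.0883 F [ 0.6 -0.5 -0.1]
delta units(20mm) [-0.02  0.56 -0.04]
spin units -0.07
after-turn units [-0.02  0.56 -0.04]
[[0.60452092 0.09712422 0.07      ]
 [0.56210774 0.02036163 0.07      ]]
```

Emit:
send_rows(deltas=[[0,0.55,0,0,1],[0,0,0,0,-1],[0,0,0,0,-1],[0,0,0,0,-1],[0,0,0,0,-1]], grip_force=25)

```text
time_s: 5.7
tcp_pos: [0.4454, 0.2132, 0.0065]
tool_rot: [[0.873, 0.001, 0.487], [-0.487, 0.001, 0.873], [0.001, -1.0, 0.001]]
ft_force: [0.4, -0.3, 2.9]
opening: 0.0628
```

Emit:
send_rows(deltas=[[0,0,0,0,-1],[0,0,0,0,-1],[0,-1,0,0,-1],[0,-1,0,0,-1],[0,-1,0,0,-1]])

```text
time_s: 6.2
tcp_pos: [0.4444, 0.2128, 0.0663]
tool_rot: [[0.873, -0.001, 0.487], [-0.487, -0.001, 0.873], [-0.0, -1.0, -0.001]]
ft_force: [-0.1, -0.1, -1.3]
opening: 0.0626
```

Emit:
send_rows(deltas=[[0,-1,0,0,-1],[0,-1,0,0,-1],[0,-1,0,0,-1],[0,0,0,0,-1],[0,0,0,0,-1]])

```text
time_s: 6.7
tcp_pos: [0.4448, 0.2129, 0.1256]
tool_rot: [[0.873, 0.0, 0.487], [-0.487, 0.0, 0.873], [0.0, -1.0, 0.0]]
ft_force: [-0.8, 0.2, -0.5]
opening: 0.0628
```

```bash
python3 rel.py 0.604 0.0965 -28.9 0.125;  python3 - <<'E'
from m import *
im,m=snap('wrist','w2'); im,m=snap('top','t2')
E
```

```text
t 6.7 tcp [0.4448 0.2129 0.1256] yaw -29.2 open 0.0628 F [-0.8  0.2 -0.5]
delta units(20mm) [ 9.79  0.03 -1.2 ]
spin units -0.04
after-turn units [ 9.78  0.03 -1.25]
```

View pics/w2.png

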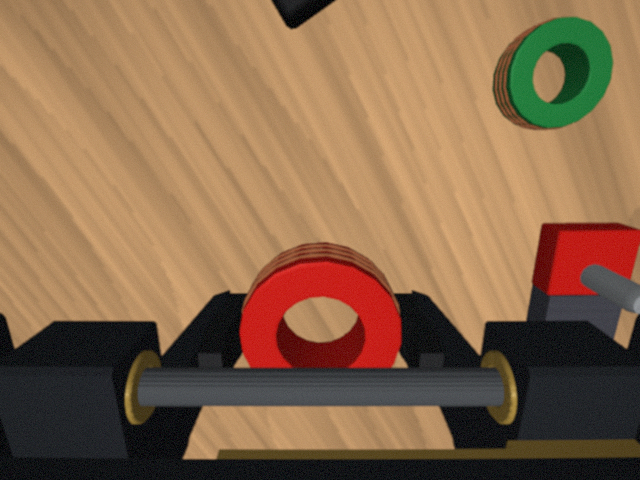

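View pics/t2.png

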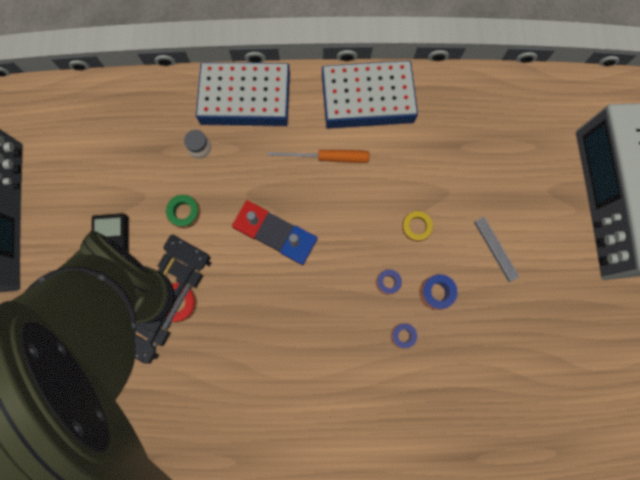

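```bash
cat > held.py <<'E'
import sys
from h import *
# held.py fn u v r h tipz_at_grasp : tool-z offset of held coil centre
im,m=load(sys.argv[1]); u,v,r,h,g=map(float,sys.argv[2:])
s=arm.get_state();p=np.array(s['tcp_pos']);R=np.array(s['tool_rot'])
P=onz(m,(u,v),p[2]-g+h)[0]; d=R.T@(P-p); print('edge in tool mm',(d*1e3).round(1),'centre tool z mm',((d[2]-r)*1e3).round(1))
E
python3 held.py w2 320 261 .032 .026 .0065
```

```text
edge in tool mm [  0.4 -19.6  31.3] centre tool z mm -0.7
```

Emit:
send_rows(deltas=[[1,0,0,0,-1],[1,0,0,0,-1],[1,0,0,0,-1],[1,0,-0.25,0,-1],[1,0,-0.25,0,-1]])

```text
time_s: 7.3
tcp_pos: [0.5271, 0.1549, 0.1243]
tool_rot: [[0.873, -0.002, 0.487], [-0.487, -0.001, 0.873], [-0.002, -1.0, -0.002]]
ft_force: [-0.1, -0.0, -0.4]
opening: 0.0627
```

Emit:
send_rows(deltas=[[1,0,-0.25,0,-1],[1,0,-0.25,0,-1],[1,0,-0.15,0,-1],[1,0,0,0,-1],[0.75,0,0,0,-1]])

```text
time_s: 7.8
tcp_pos: [0.6041, 0.0965, 0.124]
tool_rot: [[0.873, -0.002, 0.488], [-0.488, -0.001, 0.873], [-0.001, -1.0, -0.002]]
ft_force: [-0.3, -0.4, -0.8]
opening: 0.0625
```

Emit:
send_rows(deltas=[[0,0,0,0,-1],[0,0,0,0,-1],[0,0,0,0,-1],[0,0,0,0,-1],[0,0,0,0,-1]])

```text
time_s: 8.3
tcp_pos: [0.6033, 0.0985, 0.1258]
tool_rot: [[0.874, -0.0, 0.486], [-0.486, -0.0, 0.874], [-0.0, -1.0, -0.0]]
ft_force: [-0.3, 0.1, -0.2]
opening: 0.0627
```

```bash
python3 rel.py 0.604 0.0965 -28.9 0.031;  python3 - <<'E'
from m import *
im,m=snap('side','s3'); cv2.imwrite('pics/c6.png',cv2.resize(im[190:310,220:380],None,fx=5,fy=5)[:,:,::-1])
E
```

```text
t 8.3 tcp [0.6033 0.0985 0.1258] yaw -29.1 open 0.0627 F [-0.3  0.1 -0.2]
delta units(20mm) [ 0.08  4.74 -0.07]
spin units -0.03
after-turn units [ 0.08  4.74 -0.07]
```

View pics/c6.png

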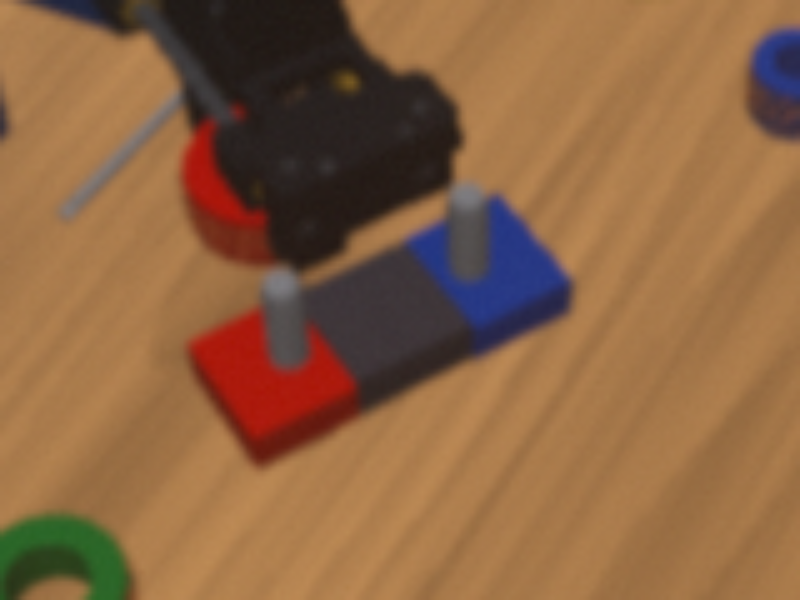

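Emit:
send_rows(deltas=[[0.08,0.5,-0.06,0,-1],[0,0.7,0,0,-1],[0,0.7,0,0,-1],[0,0.6,0,0,-1],[0,0.6,0,0,-1]])

```text
time_s: 8.85
tcp_pos: [0.6042, 0.096, 0.062]
tool_rot: [[0.873, -0.001, 0.487], [-0.487, -0.0, 0.873], [-0.001, -1.0, -0.001]]
ft_force: [0.6, -0.3, -1.5]
opening: 0.0625
```

Emit:
send_rows(deltas=[[0,0.5,0,0,-1],[0,0.5,0,0,-1],[0,0.3,0,0,-1],[0,0.1,0,0,-1],[0,0,0,0,-1]])

```text
time_s: 9.35
tcp_pos: [0.6047, 0.0961, 0.0356]
tool_rot: [[0.873, 0.0, 0.487], [-0.487, -0.0, 0.873], [0.0, -1.0, -0.0]]
ft_force: [-0.5, 0.6, -0.3]
opening: 0.0625
```

```bash
python3 rel.py 0.604 0.0965 -28.9 0.031
```

```text
t 9.35 tcp [0.6047 0.0961 0.0356] yaw -29.2 open 0.0625 F [-0.5  0.6 -0.3]
delta units(20mm) [-0.04  0.23 -0.  ]
spin units -0.04
after-turn units [-0.04  0.23 -0.  ]
```

Lower the last bit, open, lift.

Emit:
send_rows(deltas=[[0,0.2,0,0,-1],[0,0.05,0,0,-1],[0,0,0,0,1],[0,0,0,0,1],[0,0,0,0,1]])

```text
time_s: 9.85
tcp_pos: [0.6049, 0.0961, 0.031]
tool_rot: [[0.873, 0.001, 0.487], [-0.487, 0.0, 0.873], [0.001, -1.0, 0.0]]
ft_force: [0.4, 0.1, -1.3]
opening: 0.0847
```

Emit:
send_rows(deltas=[[0,0,0,0,1],[0,-1,0,0,1],[0,-1,0,0,1],[0,-1,0,0,1],[0,-1,0,0,1]])

```text
time_s: 10.35
tcp_pos: [0.6047, 0.096, 0.1116]
tool_rot: [[0.873, 0.0, 0.487], [-0.487, -0.0, 0.873], [0.0, -1.0, -0.0]]
ft_force: [0.3, 0.5, 0.1]
opening: 0.088
```

Emit:
send_rows(deltas=[[0,-1,0,0,1],[0,-1,-0.5,0,1],[0,-1,-1,0,1],[0,0,-1,0,1],[0,0,-1,0,1]])

```text
time_s: 10.85
tcp_pos: [0.5707, 0.0344, 0.1717]
tool_rot: [[0.873, 0.002, 0.487], [-0.487, -0.0, 0.873], [0.002, -1.0, 0.001]]
ft_force: [-1.0, -0.4, -0.7]
opening: 0.0881
```

```bash
python3 rel.py 0.463 -0.247 -28.9;  python3 - <<'E'
from m import *
im,m=snap('side','s4'); cv2.imwrite('pics/c7.png',cv2.resize(im[190:310,220:380],None,fx=5,fy=5)[:,:,::-1])
im,m=snap('wrist','w4')
E
```

```text
t 10.85 tcp [0.5707 0.0344 0.1717] yaw -29.2 open 0.0881 F [-1.  -0.4 -0.7]
delta units(20mm) [ 2.150e+00 -1.000e-02 -1.491e+01]
spin units -0.04
after-turn units [  2.09   0.   -14.92]
```

View pics/c7.png

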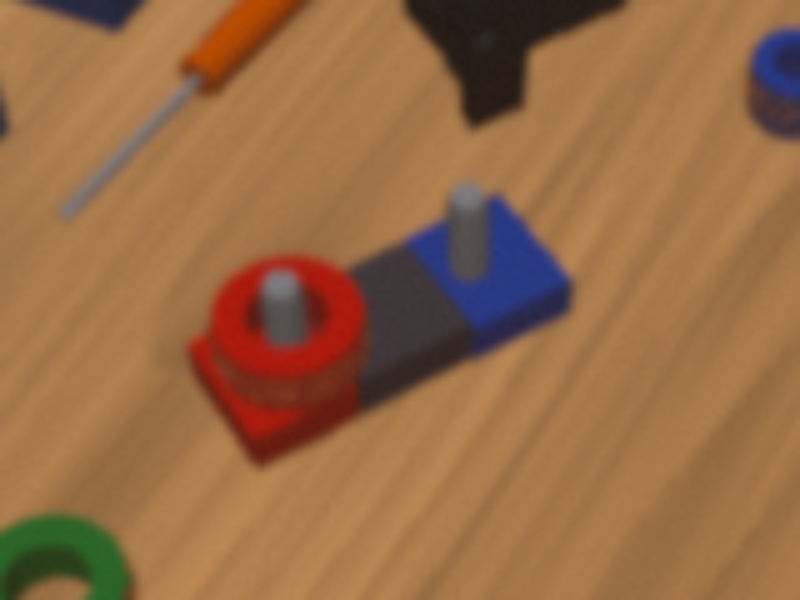

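View pics/w4.png

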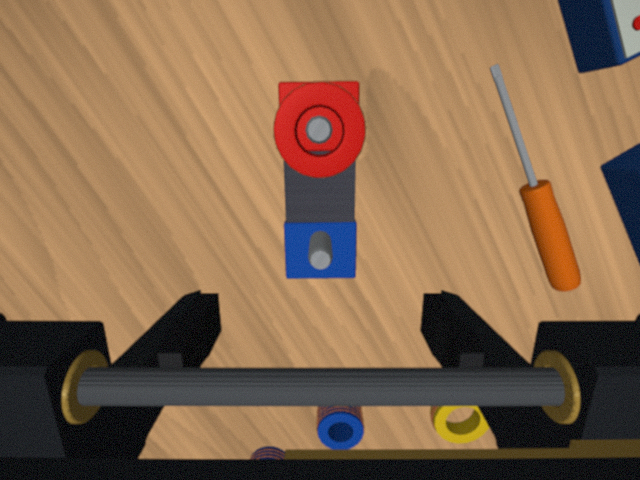

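Emit:
send_rows(deltas=[[0.4,0,-1,0,1],[0.4,0,-1,0,1],[0.4,0,-1,0,1],[0.4,0,-1,0,1],[0.5,0,-1,0,1]])

```text
time_s: 11.45
tcp_pos: [0.5591, -0.0721, 0.1707]
tool_rot: [[0.874, 0.001, 0.486], [-0.486, 0.001, 0.874], [0.0, -1.0, 0.001]]
ft_force: [-0.1, 0.5, 0.2]
opening: 0.0879
```

Emit:
send_rows(deltas=[[0,0,-1,0,1],[0,0,-1,0,1],[0,0,-1,0,1],[0,0,-1,0,1],[0,0,-1,0,1]])

```text
time_s: 11.95
tcp_pos: [0.5106, -0.1596, 0.1707]
tool_rot: [[0.874, 0.001, 0.486], [-0.486, 0.001, 0.874], [0.001, -1.0, 0.001]]
ft_force: [-0.1, 1.1, -0.1]
opening: 0.0882
```

Emit:
send_rows(deltas=[[0,0,-1,0,1],[0,0,-1,0,1],[0,0,-1,0,1],[0,0.4,-1,0,1],[0,0.8,-0.9,0,1]])

```text
time_s: 12.45
tcp_pos: [0.4637, -0.2461, 0.1473]
tool_rot: [[0.873, 0.004, 0.487], [-0.487, -0.001, 0.873], [0.004, -1.0, 0.001]]
ft_force: [0.5, -0.8, -0.5]
opening: 0.0883
```

```bash
python3 rel.py 0.4635 -0.2455 -28.9 0.016
```

```text
t 12.45 tcp [ 0.4637 -0.2461  0.1473] yaw -29.1 open 0.0883 F [ 0.5 -0.8 -0.5]
delta units(20mm) [-0.05  6.57  0.01]
spin units -0.03
after-turn units [-0.03  6.57  0.02]
```

```bash
python3 - <<'E'
from m import *
im,m=snap('wrist','w5')
E
```

```text
(no output)
```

View pics/w5.png

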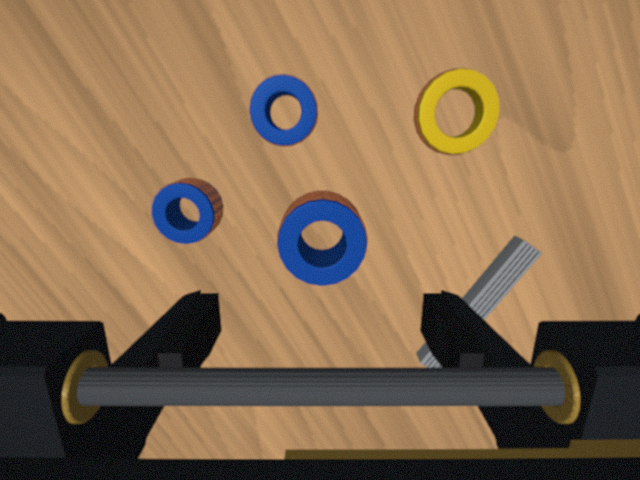

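```bash
python3 - <<'E'
from m import *
im,m=load('w5')
for k,z in(('blue',.044),('yellow',.018)):
  for b in blobs(masks(im)[k],500): print(k,np.round(b[:3],0),onz(m,b[:2],z)[0].round(4))
print(onz(m,(322,242),.044))
E
```

```text
blue [ 322.  242. 5772.] [ 0.4656 -0.2458  0.044 ]
blue [ 283.  110. 3512.] [ 0.4866 -0.1576  0.044 ]
blue [ 183.  213. 2805.] [ 0.3926 -0.1812  0.044 ]
yellow [ 458.  111. 5282.] [ 0.592  -0.2155  0.018 ]
[[ 0.46575708 -0.24595845  0.044     ]]
```

Emit:
send_rows(deltas=[[0,1,0,0,1],[0,1,0,0,1],[0,1,0,0,1],[0,1,0,0,1],[0,1,0,0,1]])

```text
time_s: 13.0
tcp_pos: [0.4638, -0.2444, 0.0461]
tool_rot: [[0.874, 0.002, 0.486], [-0.486, 0.001, 0.874], [0.001, -1.0, 0.001]]
ft_force: [-0.6, 0.3, -0.7]
opening: 0.0882
```

Emit:
send_rows(deltas=[[0,1,0,0,1],[0,0.5,0,0,1],[0,0,0,0,-1],[0,0,0,0,-1],[0,0,0,0,-1]])

```text
time_s: 13.5
tcp_pos: [0.4629, -0.2458, 0.0176]
tool_rot: [[0.873, 0.002, 0.487], [-0.487, -0.001, 0.873], [0.002, -1.0, 0.0]]
ft_force: [0.6, -1.5, 0.1]
opening: 0.0663
```

Emit:
send_rows(deltas=[[0,0,0,0,-1],[0,0,0,0,-1],[0,0,0,0,-1],[0,-1,0,0,-1],[0,-1,0,0,-1]])

```text
time_s: 14.0
tcp_pos: [0.4609, -0.2455, 0.0567]
tool_rot: [[0.873, -0.003, 0.487], [-0.487, 0.001, 0.873], [-0.003, -1.0, -0.001]]
ft_force: [0.6, -0.6, -2.2]
opening: 0.0622
```

Emit:
send_rows(deltas=[[0,-1,0,0,-1],[0,-1,0,0,-1],[0,-1,0,0,-1],[0,-1,0,0,-1],[0,0,0,0,-1]])

```text
time_s: 14.5
tcp_pos: [0.4627, -0.2463, 0.1385]
tool_rot: [[0.873, 0.003, 0.488], [-0.488, -0.001, 0.873], [0.003, -1.0, 0.0]]
ft_force: [0.5, 0.2, -2.4]
opening: 0.0623
```

```bash
python3 rel.py 0.5617 0.0198 -28.9; python3 - <<'E'
from m import *
im,m=snap('wrist','w6')
E
```

```text
t 14.5 tcp [ 0.4627 -0.2463  0.1385] yaw -29.2 open 0.0623 F [ 0.5  0.2 -2.4]
delta units(20mm) [-2.17 -0.   14.03]
spin units -0.04
after-turn units [-2.1   0.   14.04]
```

View pics/w6.png

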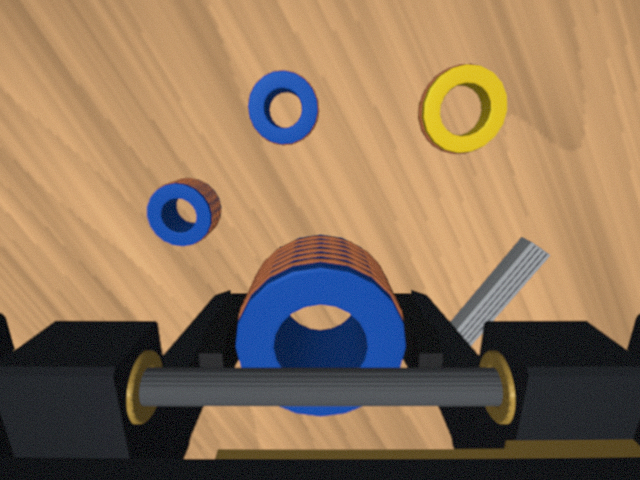

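```bash
python3 held.py w6 320 265 .032 .044 .0175
```

```text
edge in tool mm [  0.7 -26.5  31.8] centre tool z mm -0.2
```

Emit:
send_rows(deltas=[[-0.4,0,1,0,-1],[-0.4,0,1,0,-1],[-0.4,0,1,0,-1],[-0.4,0,1,0,-1],[-0.5,0,1,0,-1]])

```text
time_s: 15.05
tcp_pos: [0.4732, -0.1371, 0.1353]
tool_rot: [[0.873, -0.002, 0.488], [-0.488, 0.0, 0.873], [-0.002, -1.0, -0.001]]
ft_force: [-0.6, -0.2, -2.2]
opening: 0.0626
```

Emit:
send_rows(deltas=[[0,0,1,0,-1],[0,0,1,0,-1],[0,0,1,0,-1],[0,0,1,0,-1],[0,0,1,0,-1]])

```text
time_s: 15.55
tcp_pos: [0.522, -0.05, 0.1351]
tool_rot: [[0.873, -0.003, 0.487], [-0.487, -0.0, 0.873], [-0.002, -1.0, -0.002]]
ft_force: [0.6, -0.3, -1.9]
opening: 0.0622
```

Emit:
send_rows(deltas=[[0,0,1,0,-1],[0,0,1,0,-1],[0,0,0.9,0,-1],[0,0,0.6,0,-1],[0,0,0.5,0,-1]])

```text
time_s: 16.05
tcp_pos: [0.5617, 0.0198, 0.1361]
tool_rot: [[0.873, -0.001, 0.487], [-0.487, -0.0, 0.873], [-0.001, -1.0, -0.001]]
ft_force: [0.1, -0.6, -1.9]
opening: 0.0624
```

Emit:
send_rows(deltas=[[0,0,0,0,-1],[0,0,0,0,-1],[0,0,0,0,-1],[0,0,0,0,-1],[0,0,0,0,-1]])

```text
time_s: 16.55
tcp_pos: [0.5616, 0.0186, 0.1368]
tool_rot: [[0.873, -0.0, 0.488], [-0.488, -0.0, 0.873], [0.0, -1.0, -0.0]]
ft_force: [0.3, -0.4, -1.7]
opening: 0.0623
```

```bash
python3 rel.py 0.5617 0.0198 -28.9 0.0415;  python3 rel.py 0.5617 0.0198 -28.9 0.0415; python3 - <<'E'
from m import *
im,m=snap('side','s7'); cv2.imwrite('pics/c8.png',cv2.resize(im[160:280,240:400],None,fx=5,fy=5)[:,:,::-1])
E
```

```text
t 16.55 tcp [0.5616 0.0186 0.1368] yaw -29.2 open 0.0623 F [ 0.3 -0.4 -1.7]
delta units(20mm) [-0.03  4.76  0.06]
spin units -0.05
after-turn units [-0.03  4.76  0.06]
t 16.55 tcp [0.5616 0.0186 0.1368] yaw -29.2 open 0.0623 F [ 0.3 -0.4 -1.7]
delta units(20mm) [-0.03  4.76  0.06]
spin units -0.05
after-turn units [-0.03  4.76  0.06]
```

View pics/c8.png

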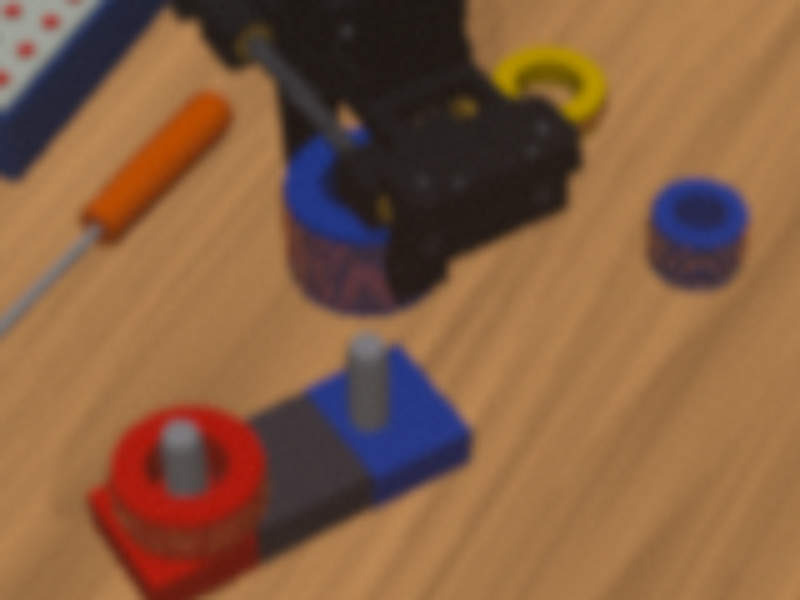

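Emit:
send_rows(deltas=[[0,0.5,0.05,0,-1],[0,0.7,0,0,-1],[0,0.7,0,0,-1],[0,0.6,0,0,-1],[0,0.6,0,0,-1]])

```text
time_s: 17.1
tcp_pos: [0.5621, 0.0201, 0.0736]
tool_rot: [[0.873, -0.0, 0.487], [-0.487, -0.0, 0.873], [-0.0, -1.0, -0.0]]
ft_force: [-0.1, -0.3, -1.8]
opening: 0.062
```

Emit:
send_rows(deltas=[[0,0.5,0,0,-1],[0,0.5,0,0,-1],[0,0.4,0,0,-1],[0,0.1,0,0,-1],[0,0,0,0,-1]])

```text
time_s: 17.6
tcp_pos: [0.5622, 0.0201, 0.0445]
tool_rot: [[0.873, -0.0, 0.487], [-0.487, -0.0, 0.873], [-0.0, -1.0, -0.0]]
ft_force: [0.5, 0.2, -1.8]
opening: 0.0623
```

```bash
python3 rel.py 0.5617 0.0198 -28.9 0.0415
```

```text
t 17.6 tcp [0.5622 0.0201 0.0445] yaw -29.2 open 0.0623 F [ 0.5  0.2 -1.8]
delta units(20mm) [-0.01  0.15 -0.03]
spin units -0.04
after-turn units [-0.02  0.15 -0.03]
```

Emit:
send_rows(deltas=[[0,0.12,0,0,-1],[0,0.05,0,0,-1],[0,0,0,0,1],[0,0,0,0,1],[0,0,0,0,1]])

```text
time_s: 18.1
tcp_pos: [0.5626, 0.0201, 0.0416]
tool_rot: [[0.873, 0.001, 0.487], [-0.487, 0.0, 0.873], [0.001, -1.0, 0.0]]
ft_force: [0.7, 0.1, 0.1]
opening: 0.0839
```

Emit:
send_rows(deltas=[[0,0,0,0,1],[0,-1,0,0,1],[0,-1,0,0,1],[0,-1,0,0,1],[0,-1,0,0,1]])

```text
time_s: 18.6
tcp_pos: [0.5622, 0.0201, 0.1221]
tool_rot: [[0.873, -0.0, 0.487], [-0.487, -0.0, 0.873], [-0.0, -1.0, -0.0]]
ft_force: [-0.1, 0.2, 0.2]
opening: 0.0879
```

Emit:
send_rows(deltas=[[0,-0.8,-0.5,0,1],[0.5,0,-1,0,1],[1,0,-1,0,1],[1,0,-1,0,1],[1,0,-1,0,1]])

```text
time_s: 19.1
tcp_pos: [0.579, -0.0946, 0.1375]
tool_rot: [[0.873, -0.001, 0.488], [-0.488, -0.001, 0.873], [-0.0, -1.0, -0.001]]
ft_force: [-0.2, 0.8, -1.1]
opening: 0.0886
```

```bash
python3 rel.py 0.5918 -0.2155 -28.9 0.006;  python3 - <<'E'
from m import *
im,m=snap('side','s9'); cv2.imwrite('pics/c9.png',cv2.resize(im[160:280,240:400],None,fx=5,fy=5)[:,:,::-1])
im,m=snap('wrist','w9')
E
```

```text
t 19.1 tcp [ 0.579  -0.0946  0.1375] yaw -29.2 open 0.0886 F [-0.2  0.8 -1.1]
delta units(20mm) [ 3.51  6.58 -4.96]
spin units -0.04
after-turn units [ 3.48  6.57 -4.98]
```

View pics/c9.png

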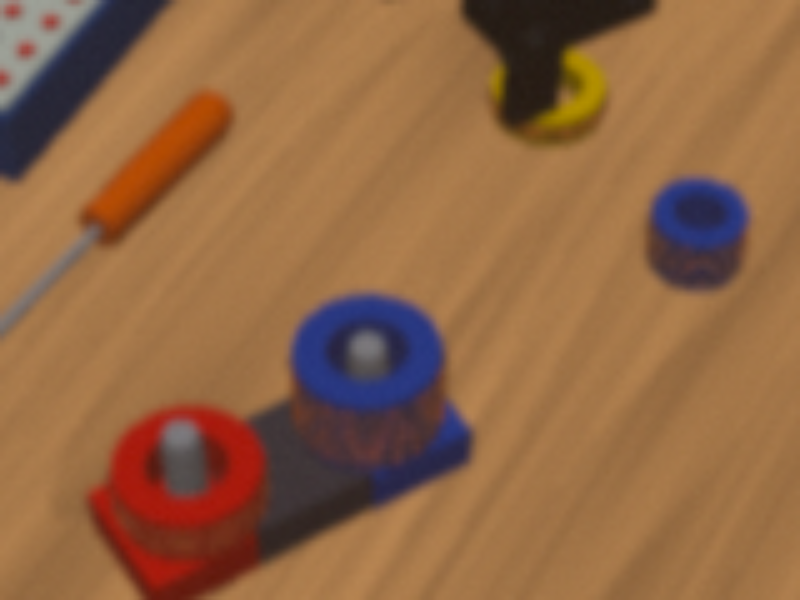

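View pics/w9.png

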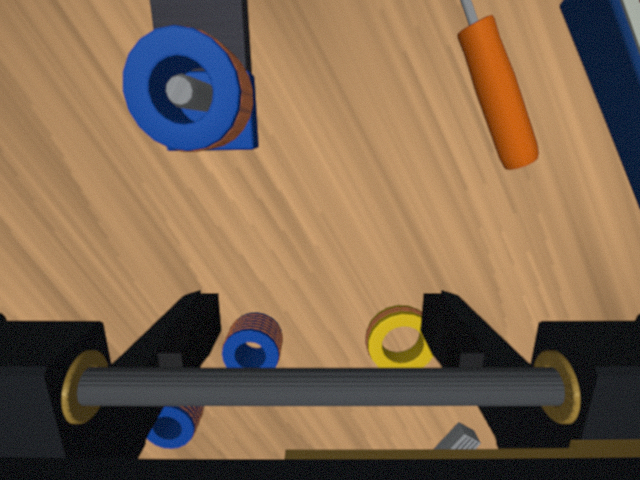

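Emit:
send_rows(deltas=[[0.7,0,-1,0,1],[0.7,0,-1,0,1],[0.7,0.4,-1,0,1],[0.7,0.8,-1,0,1],[0.7,1,-1,0,1]])

```text
time_s: 19.7
tcp_pos: [0.592, -0.2145, 0.0936]
tool_rot: [[0.874, 0.001, 0.487], [-0.487, -0.0, 0.874], [0.001, -1.0, 0.0]]
ft_force: [0.6, 0.7, 0.6]
opening: 0.0884
```

Emit:
send_rows(deltas=[[0,1,0,0,1],[0,1,0,0,1],[0,1,0,0,1],[0,0.5,0,0,1],[0,0,0,0,1]])

```text
time_s: 20.2
tcp_pos: [0.5906, -0.2133, 0.0221]
tool_rot: [[0.874, -0.003, 0.487], [-0.487, 0.001, 0.874], [-0.003, -1.0, -0.001]]
ft_force: [-0.7, 0.3, 0.2]
opening: 0.0881
```

```bash
python3 rel.py 0.5918 -0.2155 -28.9 0.006
```

```text
t 20.2 tcp [ 0.5906 -0.2133  0.0221] yaw -29.1 open 0.0881 F [-0.7  0.3  0.2]
delta units(20mm) [ 0.11  0.8  -0.07]
spin units -0.03
after-turn units [ 0.11  0.8  -0.07]
```

Emit:
send_rows(deltas=[[0.05,0.5,-0.05,0,1],[0,0.35,0,0,1],[0,0,0,0,-1],[0,0,0,0,-1],[0,0,0,0,-1]], grip_force=20)

```text
time_s: 20.7
tcp_pos: [0.5927, -0.2154, 0.0067]
tool_rot: [[0.873, 0.001, 0.487], [-0.487, -0.0, 0.873], [0.001, -1.0, 0.0]]
ft_force: [0.4, -0.6, 0.3]
opening: 0.0662
```

Emit:
send_rows(deltas=[[0,0,0,0,-1],[0,0,0,0,-1],[0,0,0,0,-1],[0,0,0,0,-1],[0,0,0,0,-1]])

```text
time_s: 21.2
tcp_pos: [0.5927, -0.2155, 0.0067]
tool_rot: [[0.873, 0.001, 0.487], [-0.487, -0.0, 0.873], [0.001, -1.0, 0.0]]
ft_force: [0.8, -0.1, 3.8]
opening: 0.0571
```

Emit:
send_rows(deltas=[[0,-0.5,0,0,-1],[0,-1,0,0,-1],[0,-1,0,0,-1],[0,-1,0,0,-1],[0,-1,0,0,-1]])

```text
time_s: 21.7
tcp_pos: [0.5919, -0.2153, 0.0974]
tool_rot: [[0.873, -0.001, 0.487], [-0.487, 0.0, 0.873], [-0.001, -1.0, -0.0]]
ft_force: [0.0, -0.1, -0.9]
opening: 0.0576
```

Emit:
send_rows(deltas=[[0,-1,0,0,-1],[0,-1,0,0,-1],[0,0,0,0,-1],[0,0,0,0,-1],[0,0,0,0,-1]])

```text
time_s: 22.2
tcp_pos: [0.5914, -0.2153, 0.1351]
tool_rot: [[0.873, -0.002, 0.487], [-0.487, 0.0, 0.873], [-0.002, -1.0, -0.001]]
ft_force: [0.8, 0.1, -1.4]
opening: 0.0572
```

```bash
python3 rel.py 0.604 0.0965 -28.9; python3 - <<'E'
from m import *
im,m=snap('wrist','w10')
E
```

```text
t 22.2 tcp [ 0.5914 -0.2153  0.1351] yaw -29.2 open 0.0572 F [ 0.8  0.1 -1.4]
delta units(20mm) [-7.04  0.   13.92]
spin units -0.04
after-turn units [-6.98  0.   13.95]
```

View pics/w10.png

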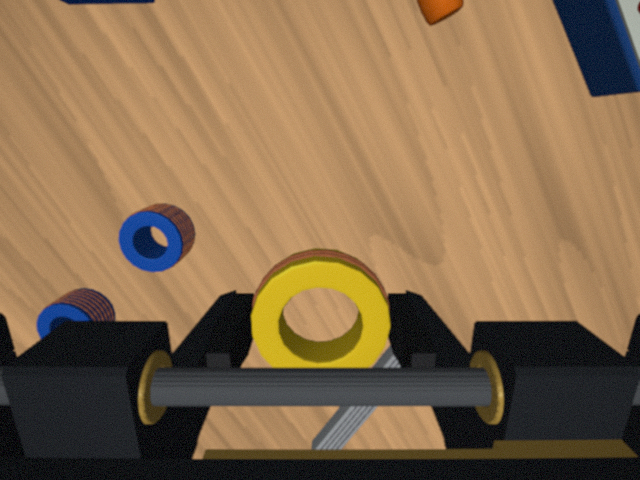

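```bash
python3 held.py w10 320 261 .029 .018 .0067
```

```text
edge in tool mm [  0.  -11.3  28.1] centre tool z mm -0.9
```

Emit:
send_rows(deltas=[[-0.5,0,1,0,-1],[-0.5,0,1,0,-1],[-0.5,0,1,0,-1],[-0.5,0,1,0,-1],[-0.5,0,1,0,-1]])

```text
time_s: 22.75
tcp_pos: [0.5967, -0.1027, 0.1352]
tool_rot: [[0.873, -0.002, 0.487], [-0.487, 0.0, 0.873], [-0.002, -1.0, -0.001]]
ft_force: [0.1, 1.3, -0.1]
opening: 0.0577
```

Emit:
send_rows(deltas=[[-0.5,0,1,0,-1],[-0.5,0,1,0,-1],[-0.5,0,1,0,-1],[-0.5,0,1,0,-1],[-0.5,0,1,0,-1]])

```text
time_s: 23.25
tcp_pos: [0.6018, 0.0089, 0.1352]
tool_rot: [[0.873, -0.002, 0.487], [-0.487, -0.0, 0.873], [-0.002, -1.0, -0.001]]
ft_force: [-0.7, 0.3, -0.7]
opening: 0.0576
```

Emit:
send_rows(deltas=[[-0.5,0,1,0,-1],[-0.5,0,1,0,-1],[-0.5,0,1,0,-1],[-0.5,0,0.5,0,-1],[0,0,0.4,0,-1]])

```text
time_s: 23.75
tcp_pos: [0.6039, 0.0973, 0.1356]
tool_rot: [[0.875, -0.003, 0.485], [-0.485, 0.0, 0.875], [-0.002, -1.0, -0.001]]
ft_force: [-0.2, 1.2, -1.1]
opening: 0.0577
```

Emit:
send_rows(deltas=[[0,0,0,0,-1],[0,0,0,0,-1],[0,0,0,0,-1],[0,0,0,0,-1],[0,0,0,0,-1]])

```text
time_s: 24.25
tcp_pos: [0.6056, 0.0948, 0.1363]
tool_rot: [[0.873, 0.0, 0.488], [-0.488, -0.0, 0.873], [0.0, -1.0, -0.0]]
ft_force: [0.4, 0.1, -1.2]
opening: 0.0576
```

```bash
python3 rel.py 0.604 0.0965 -28.9 0.057
```

```text
t 24.25 tcp [0.6056 0.0948 0.1363] yaw -29.2 open 0.0576 F [ 0.4  0.1 -1.2]
delta units(20mm) [-0.11  3.97  0.04]
spin units -0.05
after-turn units [-0.11  3.97  0.04]
```

Emit:
send_rows(deltas=[[-0.08,0.6,0.04,0,-1],[0,0.7,0,0,-1],[0,0.7,0,0,-1],[0,0.6,0,0,-1],[0,0.6,0,0,-1]])

```text
time_s: 24.75
tcp_pos: [0.6041, 0.097, 0.0707]
tool_rot: [[0.873, -0.001, 0.487], [-0.487, -0.0, 0.873], [-0.001, -1.0, -0.001]]
ft_force: [-0.4, -0.5, -1.2]
opening: 0.0576
```

Emit:
send_rows(deltas=[[0,0.4,0,0,-1],[0,0.2,0,0,-1],[0,0,0,0,-1],[0,0,0,0,-1],[0,0,0,0,-1]])

```text
time_s: 25.25
tcp_pos: [0.605, 0.0971, 0.0609]
tool_rot: [[0.873, 0.001, 0.487], [-0.487, 0.0, 0.873], [0.001, -1.0, 0.001]]
ft_force: [-0.5, -0.6, -0.9]
opening: 0.0578
```

```bash
python3 rel.py 0.604 0.0965 -28.9 0.057
```

```text
t 25.25 tcp [0.605  0.0971 0.0609] yaw -29.2 open 0.0578 F [-0.5 -0.6 -0.9]
delta units(20mm) [-0.03  0.2  -0.05]
spin units -0.04
after-turn units [-0.03  0.2  -0.05]
```

Emit:
send_rows(deltas=[[0,0.17,0,0,-1],[0,0.05,0,0,-1],[0,0,0,0,1],[0,0,0,0,1],[0,0,0,0,1]])

```text
time_s: 25.75
tcp_pos: [0.6045, 0.097, 0.0559]
tool_rot: [[0.873, 0.0, 0.487], [-0.487, -0.0, 0.873], [0.0, -1.0, -0.0]]
ft_force: [0.3, -0.4, 0.9]
opening: 0.0792
```

Emit:
send_rows(deltas=[[0,0,0,0,1],[0,-1,0,0,1],[0,-1,0,0,1],[0,-1,0,0,1],[0,-1,0,0,1]])

```text
time_s: 26.25
tcp_pos: [0.6044, 0.097, 0.1365]
tool_rot: [[0.873, -0.0, 0.487], [-0.487, -0.0, 0.873], [-0.0, -1.0, -0.0]]
ft_force: [-0.4, -0.1, 0.6]
opening: 0.0883
```

Emit:
send_rows(deltas=[[0,-1,-1,0,1],[0,-1,-1,0,1],[0.5,0,-1,0,1],[0.5,0,-1,0,1],[0.5,0,-1,0,1]])

```text
time_s: 26.75
tcp_pos: [0.5819, -0.0058, 0.1761]
tool_rot: [[0.873, 0.0, 0.487], [-0.487, -0.0, 0.873], [0.0, -1.0, -0.0]]
ft_force: [0.5, 0.3, 0.6]
opening: 0.0882
```

```bash
python3 rel.py 0.5437 -0.3684 -62.5;  python3 - <<'E'
from m import *
im,m=snap('side','s11'); cv2.imwrite('pics/c11.png',cv2.resize(im[160:280,240:400],None,fx=5,fy=5)[:,:,::-1])
im,m=snap('wrist','w11')
E
```

```text
t 26.75 tcp [ 0.5819 -0.0058  0.1761] yaw -29.2 open 0.0882 F [0.5 0.3 0.6]
delta units(20mm) [  7.17   0.   -16.76]
spin units 4.85
after-turn units [ 15.2    0.   -10.06]
```

View pics/c11.png

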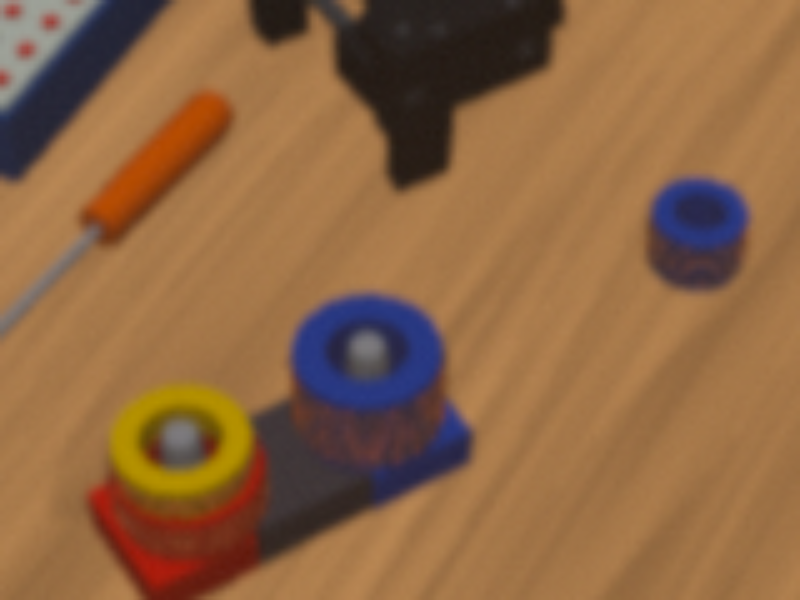

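View pics/w11.png

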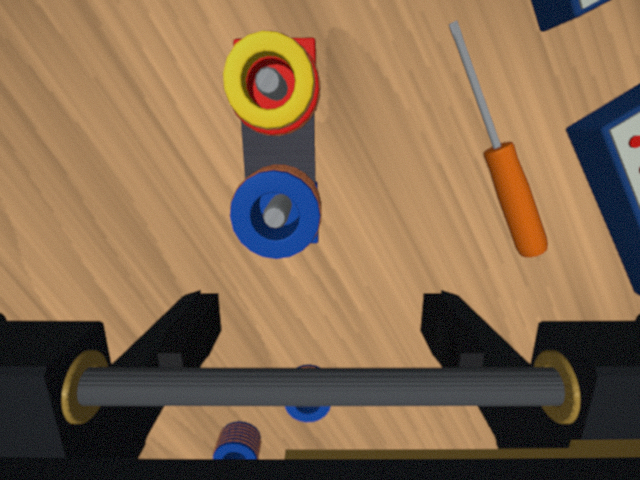

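Emit:
send_rows(deltas=[[0.4,0,-1,0.97,1],[0.6,0,-1,0.97,1],[0.8,0,-1,0.97,1],[1,0,-1,0.97,1],[1,0,-1,0.97,1]])

```text
time_s: 27.35
tcp_pos: [0.5689, -0.1303, 0.1759]
tool_rot: [[0.459, 0.001, 0.888], [-0.888, 0.001, 0.459], [-0.0, -1.0, 0.001]]
ft_force: [-0.2, 0.4, 0.2]
opening: 0.088
```

Emit:
send_rows(deltas=[[1,0,-1,0,1],[1,0,-1,0,1],[1,0,-1,0,1],[1,0,-1,0,1],[1,0,-1,0,1]])

```text
time_s: 27.85
tcp_pos: [0.526, -0.2654, 0.1759]
tool_rot: [[0.463, 0.001, 0.886], [-0.886, 0.001, 0.463], [-0.001, -1.0, 0.001]]
ft_force: [1.9, 0.2, 0.7]
opening: 0.0884
```

```bash
python3 rel.py 0.5437 -0.3684 -62.5
```

```text
t 27.85 tcp [ 0.526  -0.2654  0.1759] yaw -62.4 open 0.0884 F [1.9 0.2 0.7]
delta units(20mm) [ 4.97 -0.   -1.6 ]
spin units 0.01
after-turn units [ 4.98  0.   -1.59]
```

Emit:
send_rows(deltas=[[1,0,-1,0,1],[1,0,-1,0,1],[1,0,-1,0,1],[1,0,-1,0,1],[1,0,-1,0,1]])

```text
time_s: 28.35
tcp_pos: [0.4838, -0.4004, 0.1758]
tool_rot: [[0.463, 0.001, 0.886], [-0.886, 0.001, 0.463], [-0.0, -1.0, 0.001]]
ft_force: [0.1, -0.3, -0.0]
opening: 0.0882
```

Emit:
send_rows(deltas=[[0,0,0,0,1],[0,0,0,0,1],[0,0,0,0,1],[0,0,0,0,1],[0,0,0,0,1]])

```text
time_s: 28.85
tcp_pos: [0.4839, -0.3994, 0.176]
tool_rot: [[0.463, 0.0, 0.886], [-0.886, 0.001, 0.463], [-0.0, -1.0, 0.001]]
ft_force: [0.4, -0.3, 0.5]
opening: 0.0881
```

```bash
python3 rel.py 0.5437 -0.3684 -62.5;python3 - <<'E'
from m import *
im,m=snap('wrist','w12')
E
```

```text
t 28.85 tcp [ 0.4839 -0.3994  0.176 ] yaw -62.4 open 0.0881 F [ 0.4 -0.3  0.5]
delta units(20mm) [0.01 0.   3.37]
spin units 0.02
after-turn units [0.01 0.   3.37]
```

View pics/w12.png

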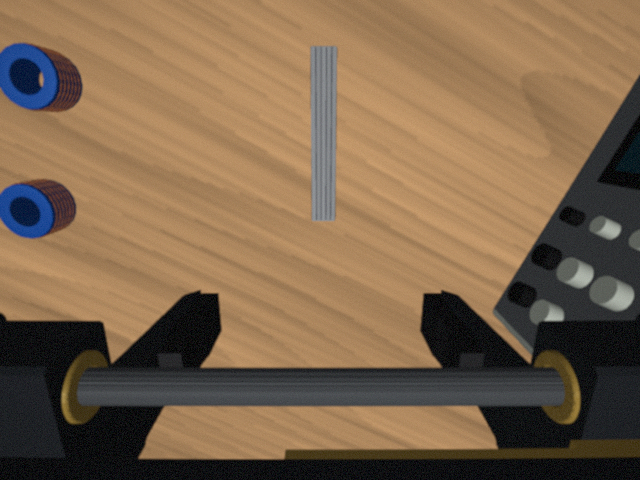

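```bash
python3 - <<'E'
from m import *
im,m=load('w12')
P=onz(m,[(311,46),(336.5,46),(311,220),(335.5,220)],.016); print(P.round(4),P.mean(0))
d=(P[0]+P[1]-P[2]-P[3])/2; print(np.linalg.norm(d),np.degrees(np.arctan2(d[1],d[0])))
im,m=load('w11'); L=onz(m,[(267,80),(277,212)],.07); print(L)
for n,pts in (('s11',[(181,433),(367,345)]),):
  im,m=load(n); print(onz(m,(np.array(pts)+.5)/5-.5+[240,160],.07))
E
python3 rel.py 0.545 -0.369 -62.5
```

```text
[[ 0.6011 -0.3302  0.016 ]
 [ 0.6099 -0.3469  0.016 ]
 [ 0.4831 -0.3907  0.016 ]
 [ 0.4927 -0.4091  0.016 ]] [ 0.54670332 -0.36922603  0.016     ]
0.13259359243676452 27.568754571086888
[[0.60467072 0.09637635 0.07      ]
 [0.56620867 0.02157333 0.07      ]]
[[0.60387234 0.09798907 0.07      ]
 [0.56173175 0.02142943 0.07      ]]
t 28.9 tcp [ 0.4837 -0.3998  0.176 ] yaw -62.4 open 0.0882 F [ 0.2 -0.7  0.2]
delta units(20mm) [0.06 0.   3.43]
spin units 0.01
after-turn units [0.05 0.   3.43]
```

Emit:
send_rows(deltas=[[0.05,0,1,0,1],[0,0,1,0,1],[0,0.5,1,0,1],[0,0.8,0.5,0,1],[0,1,0,0,1]])

```text
time_s: 29.4
tcp_pos: [0.5479, -0.3675, 0.1294]
tool_rot: [[0.464, 0.002, 0.886], [-0.886, 0.0, 0.464], [0.001, -1.0, 0.002]]
ft_force: [-1.1, 0.7, 0.1]
opening: 0.088
```

Emit:
send_rows(deltas=[[0,1,0,0,1],[0,1,0,0,1],[0,1,0,0,1],[0,1,0,0,1],[0,1,0,0,1]])

```text
time_s: 29.9
tcp_pos: [0.5447, -0.3692, 0.0282]
tool_rot: [[0.462, -0.002, 0.887], [-0.887, 0.0, 0.462], [-0.001, -1.0, -0.001]]
ft_force: [-0.3, 0.8, 0.5]
opening: 0.0878
```

Emit:
send_rows(deltas=[[0,0.5,0,0,1],[0,0,0,0,1],[0,0,0,0,1],[0,0,0,0,0.5],[0,0,0,0,0]])

```text
time_s: 30.4
tcp_pos: [0.5463, -0.3697, 0.021]
tool_rot: [[0.462, 0.002, 0.887], [-0.887, -0.001, 0.462], [0.002, -1.0, 0.001]]
ft_force: [-0.7, 0.5, 1.0]
opening: 0.0741
```

```bash
python3 rel.py 0.5455 -0.369 -62.5 0.004
```

```text
t 30.4 tcp [ 0.5463 -0.3697  0.021 ] yaw -62.5 open 0.0741 F [-0.7  0.5  1. ]
delta units(20mm) [-0.05  0.85 -0.02]
spin units -0.0
after-turn units [-0.05  0.85 -0.02]
```

Emit:
send_rows(deltas=[[0,0.5,0,0,0],[0,0.35,0,0,0],[0,0,0,0,-1],[0,0,0,0,-1],[0,0,0,0,-1]], grip_force=40)

```text
time_s: 30.9
tcp_pos: [0.5457, -0.3693, 0.0029]
tool_rot: [[0.462, 0.0, 0.887], [-0.887, -0.0, 0.462], [0.0, -1.0, 0.0]]
ft_force: [1.4, -0.6, 0.5]
opening: 0.0341
```

Emit:
send_rows(deltas=[[0,0,0,0,-1],[0,0,0,0,-1],[0,0,0,0,-1],[0,0,0,0,-1],[0,0,0,0,-1]])

```text
time_s: 31.4
tcp_pos: [0.5458, -0.3695, 0.0032]
tool_rot: [[0.462, 0.0, 0.887], [-0.887, -0.0, 0.462], [0.001, -1.0, 0.0]]
ft_force: [0.7, 0.6, 2.2]
opening: 0.0191
```

Emit:
send_rows(deltas=[[0,0,0,0,-1],[0,0,0,0,-1],[0,0,0,0,-1],[0,0,0,0,-1],[0,0,0,0,-1]])

```text
time_s: 31.9
tcp_pos: [0.5459, -0.3695, 0.0032]
tool_rot: [[0.462, 0.001, 0.887], [-0.887, -0.0, 0.462], [0.001, -1.0, 0.0]]
ft_force: [0.6, 0.6, 4.0]
opening: 0.02
```

```bash
python3 rel.py 0.5455 -0.369 -62.5 0.004
```

```text
t 31.9 tcp [ 0.5459 -0.3695  0.0032] yaw -62.5 open 0.02 F [0.6 0.6 4. ]
delta units(20mm) [-0.03 -0.04 -0.01]
spin units -0.0
after-turn units [-0.03 -0.04 -0.01]
```

Gripped at 20 mm; lift and look.

Emit:
send_rows(deltas=[[0,-0.5,0,0,-1],[0,-1,0,0,-1],[0,-1,0,0,-1],[0,-1,0,0,-1],[0,-1,0,0,-1]])

```text
time_s: 32.4
tcp_pos: [0.5449, -0.3689, 0.0935]
tool_rot: [[0.462, -0.001, 0.887], [-0.887, 0.001, 0.462], [-0.001, -1.0, -0.001]]
ft_force: [0.4, 0.5, -2.4]
opening: 0.0196
```

Emit:
send_rows(deltas=[[0,-1,0,0,-1],[0,-1,0,0,-1],[0,-0.5,0,0,-1],[0,0,0,0,-1],[0,0,0,0,-1]])

```text
time_s: 32.9
tcp_pos: [0.545, -0.369, 0.1422]
tool_rot: [[0.462, -0.001, 0.887], [-0.887, 0.001, 0.462], [-0.001, -1.0, -0.001]]
ft_force: [-0.7, 0.4, -2.4]
opening: 0.0197
```

```bash
python3 rel.py 0.583 0.058 -28.9;python3 - <<'E'
from m import *
im,m=snap('wrist','w13')
E
```

```text
t 32.9 tcp [ 0.545  -0.369   0.1422] yaw -62.5 open 0.0197 F [-0.7  0.4 -2.4]
delta units(20mm) [-1.806e+01  1.000e-02  1.154e+01]
spin units -4.89
after-turn units [-8.65  0.   19.61]
```

View pics/w13.png

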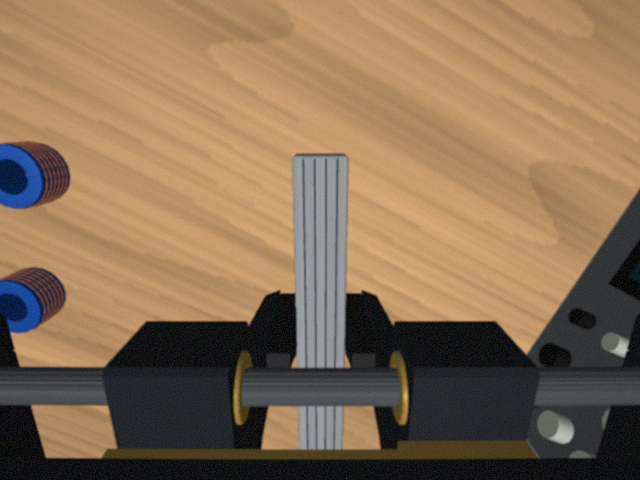

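```bash
python3 held.py w13 320 156.5 .067 .016 .0032; python3 held.py w13 293 156.5 .067 .016 .0032; python3 held.py w13 348 156.5 .067 .016 .0032
```

```text
edge in tool mm [  0.1 -12.9  67.6] centre tool z mm 0.6
edge in tool mm [ -9.4 -12.9  67.6] centre tool z mm 0.6
edge in tool mm [  9.9 -12.9  67.6] centre tool z mm 0.6
```

Emit:
send_rows(deltas=[[-1,0,1,-0.5,-1],[-1,0,1,-0.5,-1],[-1,0,1,-0.5,-1],[-1,0,1,-0.5,-1],[-1,0,1,-0.5,-1]])

```text
time_s: 33.45
tcp_pos: [0.5712, -0.2294, 0.1416]
tool_rot: [[0.705, -0.002, 0.709], [-0.709, 0.001, 0.705], [-0.002, -1.0, -0.001]]
ft_force: [-0.4, 1.1, -2.0]
opening: 0.0193
```

Emit:
send_rows(deltas=[[-1,0,1,-0.5,-1],[-1,0,1,-0.5,-1],[-1,0,1,-0.5,-1],[-1,0,1,-0.5,-1],[-1,0,1,-0.35,-1]])

```text
time_s: 33.95
tcp_pos: [0.5548, -0.0896, 0.1418]
tool_rot: [[0.874, -0.002, 0.485], [-0.485, 0.0, 0.874], [-0.002, -1.0, -0.0]]
ft_force: [-0.0, -0.3, -3.5]
opening: 0.0196
```

```bash
python3 rel.py 0.583 0.058 -28.9
```

```text
t 33.95 tcp [ 0.5548 -0.0896  0.1418] yaw -29.0 open 0.0196 F [-0.  -0.3 -3.5]
delta units(20mm) [-2.35  0.    7.14]
spin units -0.02
after-turn units [-2.33  0.    7.14]
```

Emit:
send_rows(deltas=[[-0.6,0,1,0,-1],[-0.6,0,1,0,-1],[-0.6,0,1,0,-1],[-0.5,0,1,0,-1],[0,0,1,0,-1]])

```text
time_s: 34.45
tcp_pos: [0.5622, 0.0205, 0.1418]
tool_rot: [[0.874, -0.004, 0.486], [-0.486, -0.0, 0.874], [-0.003, -1.0, -0.002]]
ft_force: [0.8, 0.3, -2.2]
opening: 0.0195
```

Emit:
send_rows(deltas=[[0,0,1,0,-1],[0,0,0.7,0,-1],[0,0,0.4,0,-1],[0,0,0,0,-1],[0,0,0,0,-1]])

```text
time_s: 34.95
tcp_pos: [0.584, 0.0544, 0.1425]
tool_rot: [[0.873, -0.001, 0.488], [-0.488, -0.001, 0.873], [-0.001, -1.0, -0.002]]
ft_force: [-0.0, -0.3, -2.2]
opening: 0.0197
```

Emit:
send_rows(deltas=[[0,0.4,0,0,-1],[0,0.5,0,0,-1],[0,0.4,0,0,-1],[0,0,0,0,-1],[0,0,0,0,-1]])

```text
time_s: 35.45
tcp_pos: [0.5843, 0.0554, 0.1165]
tool_rot: [[0.873, -0.001, 0.487], [-0.487, -0.0, 0.873], [-0.001, -1.0, -0.001]]
ft_force: [-1.0, 0.1, -1.8]
opening: 0.0194
```

```bash
python3 rel.py 0.583 0.0585 -28.9 0.0735;python3 - <<'E'
from m import *
im,m=snap('wrist','w14')
im,m=snap('side','s14'); cv2.imwrite('pics/c14.png',cv2.resize(im[160:280,240:400],None,fx=5,fy=5)[:,:,::-1])
E
```

```text
t 35.45 tcp [0.5843 0.0554 0.1165] yaw -29.2 open 0.0194 F [-1.   0.1 -1.8]
delta units(20mm) [-0.13  2.15  0.1 ]
spin units -0.04
after-turn units [-0.13  2.15  0.1 ]
```

View pics/w14.png

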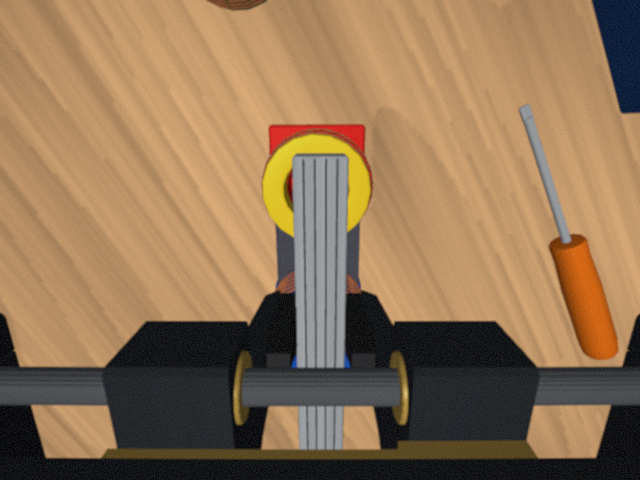

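View pics/c14.png

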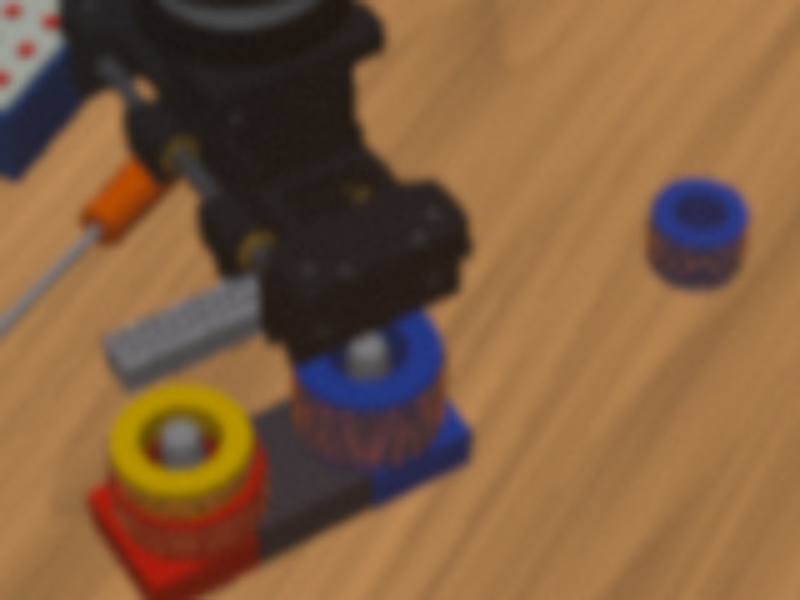

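Emit:
send_rows(deltas=[[-0.13,0.3,0.12,0,-1],[0,0.5,0,0,-1],[0,0.5,0,0,-1],[0,0.4,0,0,-1],[0,0.1,0,0,-1]])

```text
time_s: 36.05
tcp_pos: [0.5826, 0.0587, 0.0794]
tool_rot: [[0.873, -0.002, 0.487], [-0.487, -0.001, 0.873], [-0.002, -1.0, -0.002]]
ft_force: [0.4, -0.1, -3.3]
opening: 0.0195
```

Emit:
send_rows(deltas=[[0,0,0,0,-1],[0,0,0,0,-1],[0,0,0,0,-1],[0,0,0,0,-1],[0,0,0,0,-1]])

```text
time_s: 36.55
tcp_pos: [0.5837, 0.0589, 0.0812]
tool_rot: [[0.873, 0.001, 0.487], [-0.487, 0.0, 0.873], [0.0, -1.0, 0.0]]
ft_force: [0.1, 0.3, -2.7]
opening: 0.0192
```

```bash
python3 rel.py 0.583 0.0585 -28.9 0.0732;python3 - <<'E'
from m import *
im,m=snap('wrist','w15')
im,m=snap('side','s15'); cv2.imwrite('pics/c15.png',cv2.resize(im[160:280,240:400],None,fx=5,fy=5)[:,:,::-1])
E
```

```text
t 36.55 tcp [0.5837 0.0589 0.0812] yaw -29.2 open 0.0192 F [ 0.1  0.3 -2.7]
delta units(20mm) [-0.02  0.4  -0.04]
spin units -0.04
after-turn units [-0.02  0.4  -0.04]
```

View pics/w15.png

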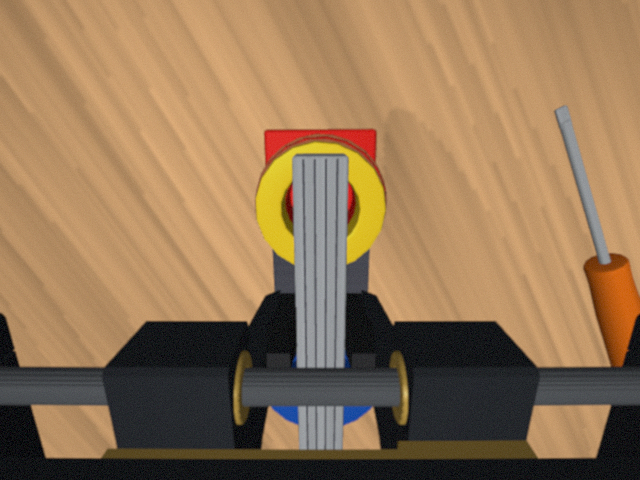

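View pics/c15.png

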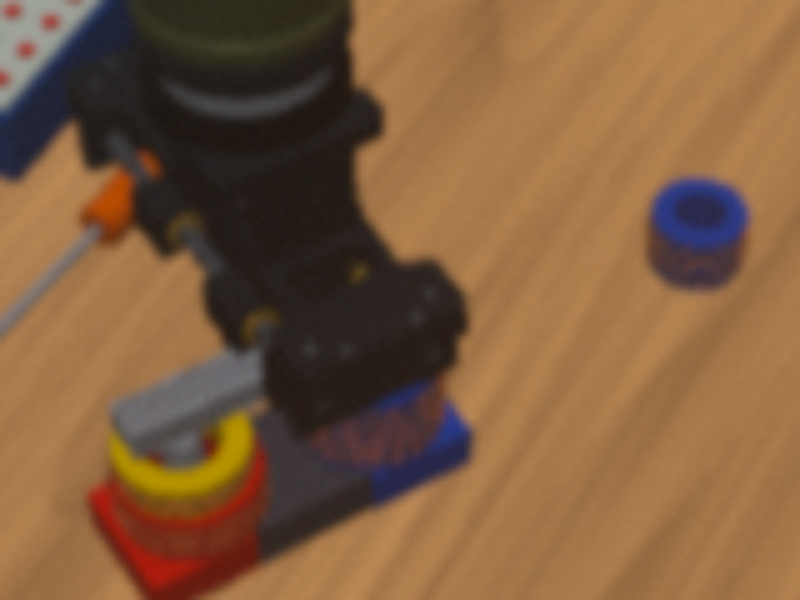

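```bash
python3 - <<'E'
from h import *
im,m=load('w15'); s=arm.get_state(); R=np.array(s['tool_rot']);p=np.array(s['tcp_pos'])
print(((onz(m,[(265,130),(376,130)],.024)-p)@R*1e3).round(1))
E
```

```text
[[-28.7  57.1  76.2]
 [ 29.3  57.1  76.2]]
```

Emit:
send_rows(deltas=[[0,0.15,0,0,-1],[0,0.1,0,0,-1],[0,0.08,0,0,-1],[0,0,0,0,-1],[0,0,0,0,-1]])

```text
time_s: 37.15
tcp_pos: [0.5834, 0.059, 0.0742]
tool_rot: [[0.873, -0.0, 0.487], [-0.487, -0.0, 0.873], [-0.0, -1.0, -0.0]]
ft_force: [0.1, -0.9, -1.5]
opening: 0.02
```

```bash
python3 rel.py 0.583 0.0585 -28.9 0.0732
```

```text
t 37.15 tcp [0.5834 0.059  0.0742] yaw -29.2 open 0.02 F [ 0.1 -0.9 -1.5]
delta units(20mm) [-0.01  0.05 -0.03]
spin units -0.04
after-turn units [-0.01  0.05 -0.03]
```

Emit:
send_rows(deltas=[[0,0.05,0,0,-1],[0,0.04,0,0,-1],[0,0,0,0,-1],[0,0,0,0,-1],[0,0,0,0,-1]])

```text
time_s: 37.65
tcp_pos: [0.5836, 0.059, 0.0731]
tool_rot: [[0.873, 0.001, 0.487], [-0.487, -0.0, 0.873], [0.001, -1.0, 0.0]]
ft_force: [-1.6, -0.3, 5.9]
opening: 0.0195
```

Emit:
send_rows(deltas=[[0,0,0,0,-0.5],[0,0,0,0,-0.4],[0,0,0,0,-0.3],[0,0,0,0,-0.2],[0,0,0,0,0]])

```text
time_s: 38.15
tcp_pos: [0.5835, 0.0589, 0.0724]
tool_rot: [[0.873, 0.0, 0.487], [-0.487, -0.0, 0.873], [0.0, -1.0, -0.0]]
ft_force: [1.2, 0.4, 0.3]
opening: 0.0409
```

Emit:
send_rows(deltas=[[0,0,0,0,0],[0,0,0,0,0],[0,-0.5,0,0,0],[0,-1,0,0,0],[0,-1,0,0,0]])

```text
time_s: 38.65
tcp_pos: [0.5833, 0.0589, 0.1235]
tool_rot: [[0.873, -0.0, 0.487], [-0.487, -0.0, 0.873], [-0.0, -1.0, -0.0]]
ft_force: [0.4, 0.1, -0.2]
opening: 0.0441
```

Emit:
send_rows(deltas=[[0,-1,0,0,0],[0,-1,0,0,0],[0,-1,-1,0,0],[0,0,-1,0,0],[0,0,-1,0,0]])

```text
time_s: 39.15
tcp_pos: [0.5545, 0.0061, 0.1841]
tool_rot: [[0.873, 0.003, 0.487], [-0.487, -0.0, 0.873], [0.002, -1.0, 0.001]]
ft_force: [-0.2, -0.2, 0.4]
opening: 0.044
```

Emit:
send_rows(deltas=[[0,0,-1,0,0],[0,0,-1,0,0],[0,0,-1,0,0],[0,0,0,0,0],[0,0,0,0,0]])

```text
time_s: 39.65
tcp_pos: [0.5256, -0.0454, 0.1831]
tool_rot: [[0.873, 0.001, 0.488], [-0.488, 0.001, 0.873], [0.001, -1.0, 0.001]]
ft_force: [0.2, 0.6, 0.2]
opening: 0.0444
```

```bash
python3 rel.py 0.583 0.0585 -28.9 0.0732;python3 - <<'E'
from m import *
im,m=snap('wrist','w16')
im,m=snap('top','t16')
im,m=snap('side','s16'); cv2.imwrite('pics/c16.png',cv2.resize(im[160:280,240:400],None,fx=5,fy=5)[:,:,::-1])
E
```

```text
t 39.65 tcp [ 0.5256 -0.0454  0.1831] yaw -29.2 open 0.0444 F [0.2 0.6 0.2]
delta units(20mm) [-0.03  5.5   5.93]
spin units -0.04
after-turn units [0.   5.5  5.93]
```

View pics/w16.png

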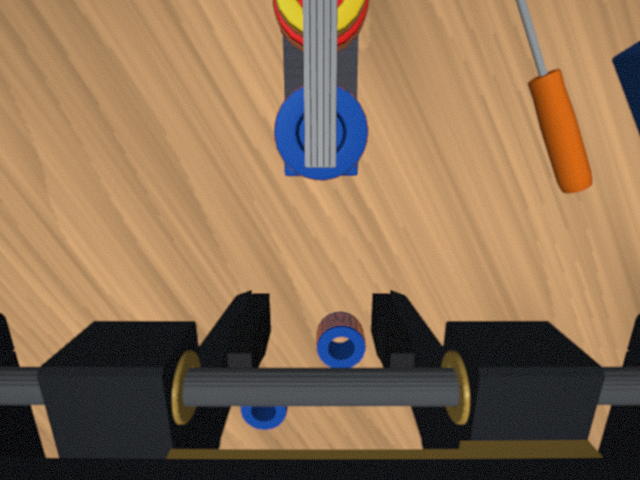

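View pics/c16.png

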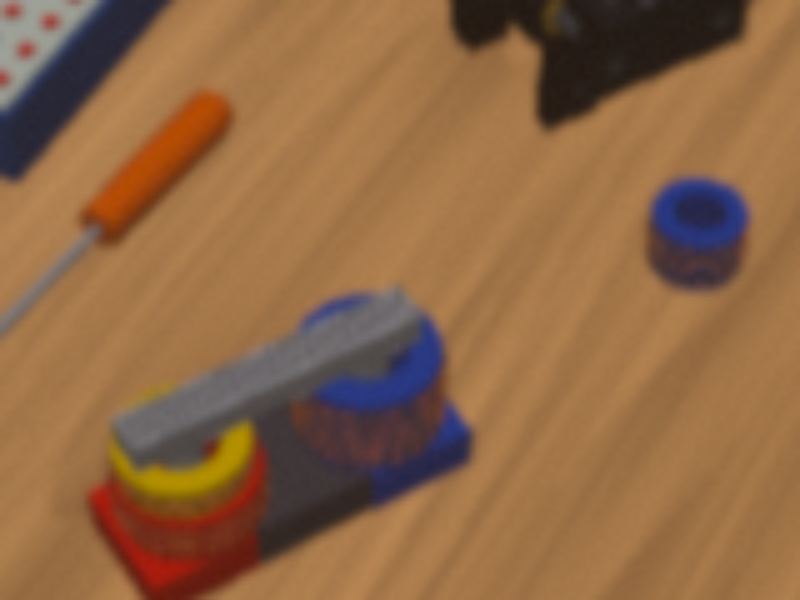

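View pics/t16.png

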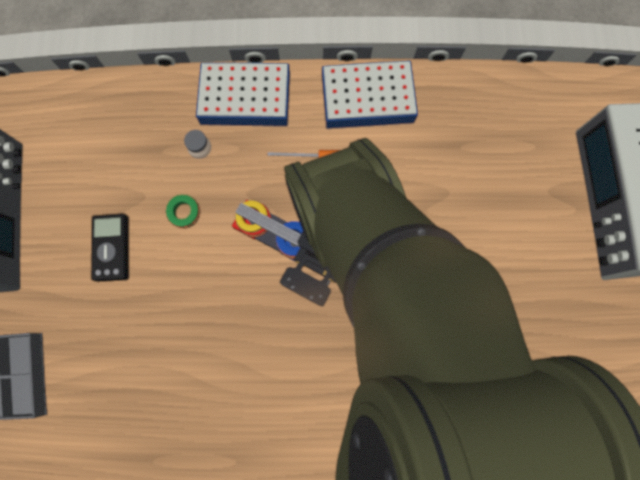

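```bash
python3 - <<'E'
from h import *
im,m=load('w16'); s=arm.get_state(); R=np.array(s['tool_rot']);p=np.array(s['tcp_pos'])
print('core end (expect -78)',((onz(m,[(285,175),(357,175)],.024)-p)@R*1e3).round(1))
print('yoke end (expect -67)',((onz(m,[(305,167),(336,167)],.086)-p)@R*1e3).round(1))
print(arm.job_done())
E
```

```text
core end (expect -78) [[-28.2 158.8  39.9]
 [ 30.4 158.9  39.8]]
yoke end (expect -67) [[-9.3 96.9 52.2]
 [10.7 96.9 52.1]]
the job is handed in; nothing more can be done
None
```

The transformer is assembled: red coil on the red end's leg, blue coil on the blue end's leg, yellow coil on the red one, and the yoke laid across both leg tops. I placed them in that order. The gripper is open and clear of everything, and I handed the job in at about 40 s of the 102 s allowed; the hand-in gives no verdict.

- **Coils:** side and wrist pictures after each release showed it down round its leg. The yellow coil sat a little off-centre on the red one to the eye, and I did not measure by how much.
- **Yoke:** it took the load when lowered, at the height expected for the leg tops. In the last wrist picture it was about 0.5 mm off the core's line sideways and 1–2 mm lengthways. No turn was visible against the core, and it looked flat in the side view.
- **Left alone:** the green coil and the meter look unmoved in the last overhead picture. The screwdriver was partly hidden by the arm there, but it looks unmoved in the side views.
- **Disagreements:** the first camera readings of the leg and coil positions differed by 2–5 mm. The legs I averaged over the views; for each coil I combined or chose between the views. Those differences were well within the 8 mm clearance between coil and leg.

No check failed.

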